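# Load headlamp brackets through the turn-over guide and lock the magazine

## Robot

A 6-joint arm with a two-finger parallel gripper is mounted at the origin on the work surface. World frame = base frame: x ahead of the robot, y to its left, z up, the work surface at z = 0. Lengths are in m, angles in degrees, forces in N, time in s.
With the tool pointing down it reaches from about 0.4 to 0.825 m from the base axis. Payload 7 kg.
Tool frame: the origin (TCP) lies midway between the tips of the shut fingers; the grasp point (between the pads) lies r.pinch_z behind it (r.pinch_z is the distance from the TCP to the grasp point, in m); z points along the fingers, y is the line along which they close (so a half turn about z gives the same grasp; the last joint's range is limited). The gripper opens to 88 mm and grips with 3 to 60 N. Pads are 19 mm wide; open, the fingers measure 130 mm over their backs; the gripper's body (78 mm by 193 mm) begins 47 mm behind the grasp point.
Start: joints at [-55.514, 20.546, 0.682, 0, -70.136, -16.507], TCP at [0.208, -0.642, 0.227] pointing down, gripper open.
Joint ranges: [-176.03, 176.03], [-82.01, 121.73], [-58.28, 71.71], [-173.87, 95.51], [-174.79, -0.11], [-173.66, 173.66]. Speed limits (degrees/s): [136.94, 136.94, 172.46, 180, 180, 180].

## Interface

Orientations are given as [roll, pitch, yaw] about the fixed x, y, z axes, in that order (R = Rz(yaw) Ry(pitch) Rx(roll)).
In Python, from plant import r, optics, job gives the robot as it stands.
- The arm moves only by the shell command python3 -m crank 'ROWS' [FORCE]. ROWS is JSON, a list of rows, each an object with "xyz": the shift along the tool's x, y, z in units of 30 mm (1.0 is 30 mm), a list of three; "delta_rot": the turn, a rotation vector about the tool's x, y, z in degrees, a list of three; "claw": the closure, from 0 (fully open) to 1 (shut). A call has 1 to 20 rows; each row is the pose to reach, as a shift and turn from the pose commanded when the call began, along the tool's axes at that moment; what a row does not reach only later rows make up. A row lasts 1/8 s, in which the tool goes at most 62.5 mm and 10.7 degrees, less where a joint would pass 70% of its speed; a pose out of reach is approached as far as the arm can. A call with a gripper value outside its range is refused whole. The fingers move at their own pace and stop on an object; FORCE is the grip in N (left out, the last holds). Time passes only in rows, so rows that repeat a pose let the fingers close. It gives the time, the measured TCP pose, the force, the opening and the grip force at its end, in the units of the state.
- r.get_state(): the state, without advancing time (a new reading comes with each control period).
- optics.capture(name): name is "scene" or "top" or "wrist"; returns a dict with "img" (400x640x3 uint8, blue, green, red), "fovy" (degrees; the focal length in pixels is half the picture's height over the tangent of half this angle, whatever the lens; pixels are square), "cx", "cy" (the principal point, pixels), "eye" and "rotation" of the camera in the world; the wrist camera has in their place "hand_eye" (4x4, takes a point from camera to tool coordinates, whose origin is the TCP and whose axes are the flange's). Camera axes: x right, y up, looking along -z (the intrinsics and any distortion apply to the point x, -y, -z); pixel columns grow to the right and rows downward; lengths in m; the calibration is good to about 2 mm. The wrist camera is an equidistant fisheye: a pixel r from the principal point sees the ray r / f radians off the axis. A picture is of the moment at which its call begins: read the wrist's pose just before it. There is no depth.
- job.close_job(): hands the job in; it is judged then, once.
The state is a dict: "time_s": time; "joints": joint angles; "qd": joint speeds; "joint_torque": joint torques, N m; "tcp_pos": TCP position; "eef_rot": TCP orientation; "contact_force": force on the tool from outside, world axes, zero at the start; "moment": the same for the moment, N m; "gripper_width": finger opening in m; "gripper_force": force on a finger pad.
Only numpy, scipy, OpenCV 4.12 (cv2) and the standard library are available. Lean on these libraries where they do the work, as an engineer would, in place of code of your own. Each camera call takes 0.05 s, during which the arm holds its last target. There are 200 camera calls.

## Task

Take every bracket out of the slotted wooden rack by its top edge and let it drop upright through the mouth of the turn-over guide with its ball stud in the notch, so that it comes out turned half over and stands in the magazine below with its stud facing the other way. When all the brackets are in, thread the keeper pin through both eyes above them, starting at the eye on the side to which the studs now point, push it until its handle is up against that eye, and let go. Leave everything else on the bench where it is.

Things in the scene. Friction and masses are not known exactly. Their poses are not given: they have to be found in the camera images.
- guide: Turn-over guide, fixed: base 150 x 150 x 10 mm, an upright cage of 5 mm bars (magazine), above it a clear tube (158 to 308 mm up, 68 mm outside) with four bars twisted half a turn, on top a sheet hopper. Posts at x = +-55 mm, 302 mm tall. Origin: at bench level on the slot's upright axis; x along the slot (a bracket's long side), y across it, z up.
- mouth (a point): Centre of the hopper's open top, 333 mm above the bench; axes as the guide. Opening 67 mm along x, 41 mm along y, narrowing over 25 mm to 61 x 13.6 mm. Its +y wall has a 22 mm wide notch in the middle, full height, for the stud; the -y wall is plain, so a bracket enters only with its stud to +y. Let go here, it slides down in under 1 s, turning half about the vertical.
- magazine (a point): Floor of the magazine on the slot's axis, 10 mm above the bench; axes as the guide. Brackets come to rest here standing on their long edge, stud to -y, one on top of the other, 30 mm each; four fit below the eyes.
- near_eye (a point): Centre of the first of two upright steel eyes (hole 15 mm across, 6 mm wire, axis along the guide's y), 60 mm from the slot's axis on the -y side, 144 mm above the bench. The pin enters here, moving towards +y. Nothing else stands above the bench on that side of the eye.
- far_eye (a point): Centre of the second eye, same size and height, 45 mm from the slot's axis on the +y side, in line with the first.
- rack: Slotted hardwood rack, fixed: 83 x 236 mm, 27 mm high, five slots 11.5 mm wide and 15 mm deep along its x, 45 mm apart along its y (centres at y = -90, -45, 0, 45, 90 mm). Origin: underside, below the middle slot. On the +y side of each slot a 20 mm wide recess takes the ball stud. Three or four slots hold a bracket.
- pin: Keeper pin: 8 mm round steel shaft, end slightly narrowed, 125 mm long, on a square black handle 70 mm long, 20 x 20 mm. Origin: on the axis at the shoulder where the shaft leaves the handle; x points to the tip, the handle reaches to x = -70 mm. At first it lies flat, axis level 10 mm above the bench, tip roughly to the robot's left. About 120 g, balances in the handle near the shoulder.
- pin_tip (a point): The free end of the pin's shaft, 125 mm from its shoulder.
- bracket1: Headlamp bracket: aluminium plate 60 mm long (x), 10 thick (y), 30 tall (z), 55 g; a steel ball stud (11 mm) sticks out 14 mm from the middle of its +y face, 9 mm above its lower edge. Origin: middle of the lower edge. Stands in a rack slot, lower edge 12 mm above the bench, stud to the rack's +y, upper 15 mm free. May be absent.
- stud1 (a point): End of the ball stud of bracket 1, 19 mm from the plate's middle plane along its +y, 9 mm above the lower edge.
- bracket2: Another such bracket, the same in all. May be absent.
- stud2 (a point): End of the ball stud of bracket 2, 19 mm from the plate's middle plane along its +y, 9 mm above the lower edge.
- bracket3: Another such bracket, the same in all. May be absent.
- stud3 (a point): End of the ball stud of bracket 3, 19 mm from the plate's middle plane along its +y, 9 mm above the lower edge.
- bracket4: Another such bracket, the same in all. May be absent.
- stud4 (a point): End of the ball stud of bracket 4, 19 mm from the plate's middle plane along its +y, 9 mm above the lower edge.
- bracket5: Another such bracket, the same in all. May be absent.
- stud5 (a point): End of the ball stud of bracket 5, 19 mm from the plate's middle plane along its +y, 9 mm above the lower edge.
- tub_a: Not part of the job, to be left where it is: white plastic tub, red band, 85 mm wide and 82 mm tall; origin: centre of its underside.
- tub_b: Not part of the job, to be left where it is: white plastic tub, blue band, 85 mm wide and 82 mm tall; origin: centre of its underside.
- pliers: Not part of the job, to be left where it is: long-nose pliers with green handles, 190 mm long, lying flat; origin: the joint of its jaws.
- ballast: Not part of the job, to be left where it is: black lamp ballast box with a metal plate on top, 125 x 80 x 27 mm; origin: centre of its underside.
- screwdriver: Not part of the job, to be left where it is: screwdriver with a red handle, 190 mm long; origin: about the middle of its grip line.
- bezel: Not part of the job, to be left where it is: bright metal lamp bezel ring, 104 mm across and 20 mm high; origin: centre of its underside.
Mind the look-alikes: they are no part of the job. There is more than one size of the rack; the job needs the middle-sized.

How it is judged:
By the outcome, as a careful person would: the job done as asked, in the order asked, and still so for the second after the job is handed in, with the robot touching nothing.
Of bracket1, bracket2, bracket3, bracket4, bracket5 only 3 to 4 are there at a start; the rules pass over those that are not, and their reading is None.
At some moment in a run one of pin may be knocked a few centimetres aside while the robot is not near it.
It also fails if it takes over 210 s, if anything falls off the work surface, if the arm or the gripper's body presses on something with over 40 N, if the wrist force passes 120 N, or if a joint passes its speed limit or range.

## Working session

There is one attempt and no reset: what is moved stays moved. The work goes in short steps, Python scripts to look and compute and a shell command to move; the robot and the scene stay as the last step left them, time stands still between calls to the robot, and variables do not carry over. Pictures are saved under pics/ and viewed, at most 14 in all, crops included, and the job is handed in when it is done.

```bash
ls; mkdir -p pics; python3 - <<'E'
from plant import r,optics,job
import cv2
print(r.get_state(), r.pinch_z)
for n in("scene","top"):
    c=optics.capture(n); cv2.imwrite(f"pics/{n}0.png",c["img"]); print(n,{k:v for k,v in c.items() if k!="img"})
E
```

```text
pics
{'time_s': 0.0, 'joints': array([-5.55136521e+01,  2.05917477e+01,  6.33653907e-01, -2.01828414e-02,
       -7.01364010e+01, -1.65069865e+01]), 'qd': array([-0.11643273,  0.07198937,  0.00025668,  0.01386461,  0.08107679,
       -0.03190477]), 'joint_torque': array([ 1.29330406e-04, -5.82717454e+01,  2.93064559e+01,  6.99774563e+00,
        6.90743953e-03, -1.82547210e-04]), 'tcp_pos': array([ 0.20817654, -0.64157586,  0.22561806]), 'eef_rot': array([ 1.79904009e+02, -8.66048867e-03, -1.62027505e+02]), 'contact_force': array([-0.56689751,  0.77776702,  0.10656142]), 'moment': array([-0.02406198, -0.00211381,  0.0433639 ]), 'gripper_force': 0.0, 'gripper_width': 0.08740003395033742} 0.0188
scene {'fovy': 54.21713867920454, 'cx': 320.74272964368873, 'cy': 189.40699713511944, 'eye': array([1.07772928, 0.57451551, 0.99126684]), 'rotation': array([4.50349541e+01, 1.12593699e-01, 1.36171834e+02])}
top {'fovy': 42.25290388814867, 'cx': 323.44846735491785, 'cy': 201.48513569769398, 'eye': array([ 0.4135124 , -0.00702285,  1.77332129]), 'rotation': array([  3.71396354,  -0.14298328, -88.57819674])}
```

View pics/scene0.png

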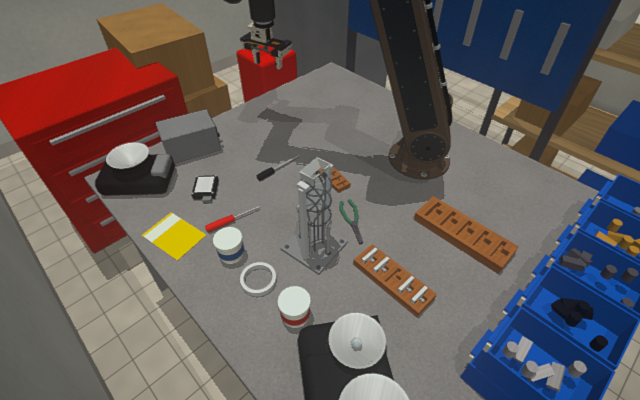

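View pics/top0.png

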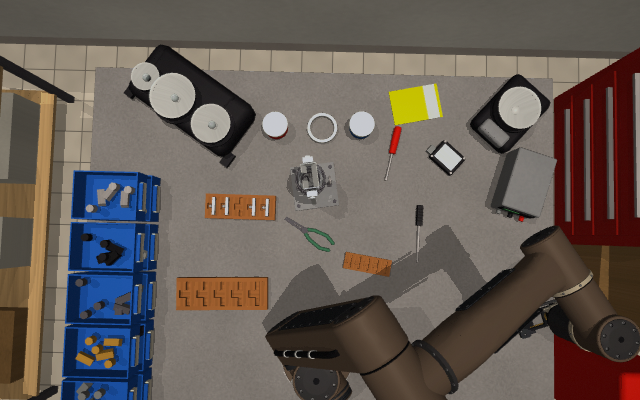

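Top view: the middle-sized rack with 4 brackets is at (240,207), the guide at (312,180), the other racks at (222,293) and (368,264). The dark-handled tool at (419,230) may be the pin. I'll enlarge to check.

```bash
python3 - <<'E'
import cv2,numpy as np
a=cv2.imread("pics/top0.png");b=cv2.imread("pics/scene0.png")
p=cv2.resize(a[140:280,190:450],(780,420)[0:2],interpolation=cv2.INTER_CUBIC)
q=cv2.resize(b[140:210,240:390],None,fx=2.4,fy=2.4,interpolation=cv2.INTER_CUBIC)
o=np.zeros((590,780,3),np.uint8);o[:420]=p;o[420:420+168,:360]=q
q=cv2.resize(b[225:315,345:445],None,fx=1.8,fy=1.8);o[420:420+162,400:580]=q
cv2.imwrite("pics/c1.png",o)
E
```

```text
(no output)
```

View pics/c1.png

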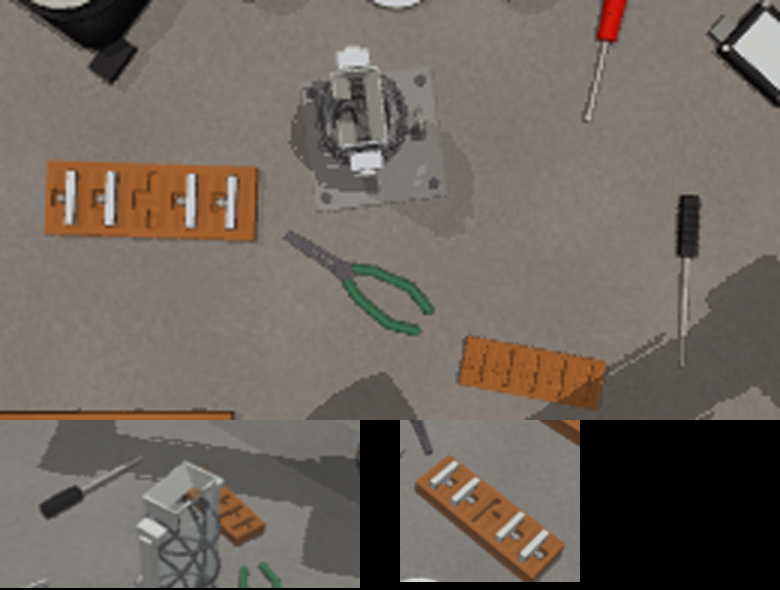

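The tool at crop (687,195→367) is the pin: its handle measures about 72 mm, its shaft 124 mm, with the tip towards −x. Four brackets are present (slots 1, 2, 4 and 5) with studs to image left (+y). Next step is measuring.

```bash
cat > h.py <<'E'
import numpy as np, cv2
from scipy.spatial.transform import Rotation as R
from plant import r,optics,job
def E(e): return R.from_euler('xyz',e,degrees=True).as_matrix()
def cam(name):
    s=r.get_state() if name=="wrist" else None
    c=optics.capture(name); c['fish']=name=="wrist"
    c['f']=200/np.tan(np.radians(c['fovy']/2))
    if s is not None:
        T=np.eye(4);T[:3,:3]=E(s['eef_rot']);T[:3,3]=s['tcp_pos'];c['T']=T@c['hand_eye']
        c['R'],c['o']=c['T'][:3,:3],c['T'][:3,3]
    else: c['R'],c['o']=E(c['rotation']),c['eye']
    return c
def ray(c,p):
    d=(np.array(p,float)-[c['cx'],c['cy']])/c['f']
    if c['fish']:
        t=np.hypot(*d); u=d/t if t else d; v=np.array([u[0]*np.sin(t),-u[1]*np.sin(t),-np.cos(t)])
    else: v=np.array([d[0],-d[1],-1])
    return c['R']@v
def cast(c,p,z):
    v=ray(c,p); return c['o']+v*(z-c['o'][2])/v[2]
def proj(c,P):
    q=c['R'].T@(np.array(P)-c['o'])
    d=np.array([q[0],-q[1]])
    if c['fish']:
        t=np.arctan2(np.hypot(*d),-q[2]); d=d/np.hypot(*d)*t
    else: d=d/-q[2]
    return d*c['f']+[c['cx'],c['cy']]
def delta(P,yaw):
    "shift (units) and turn for TCP to P, tool down with yaw"
    s=r.get_state();M=E(s['eef_rot'])
    x=M.T@(np.array(P)-s['tcp_pos'])/.03
    w=R.from_matrix(M.T@E([180,0,yaw])).as_rotvec(degrees=True)
    return x.round(2),w.round(1)
E
python3 - <<'E'
from h import *
c=cam("top");I=c["img"];hsv=cv2.cvtColor(I,cv2.COLOR_BGR2HSV)
m=cv2.inRange(hsv,(5,120,60),(20,255,255));m[:190]=0;m[225:]=0;m[:,:200]=0;m[:,282:]=0
m2=cv2.morphologyEx(m,cv2.MORPH_CLOSE,np.ones((9,9)))
k=max(cv2.findContours(m2,0,1)[0],key=cv2.contourArea);b=cv2.boxPoints(cv2.minAreaRect(k))
B=np.array([cast(c,p,.027) for p in b]);print("rack",B.mean(0),B.round(3).tolist())
w=cv2.inRange(I,(150,150,150),(255,255,255));w[:190]=0;w[225:]=0;w[:,:200]=0;w[:,282:]=0
for k in cv2.findContours(w,0,1)[0]:
    if cv2.contourArea(k)>15:
        q=cv2.minAreaRect(k); print("br",cast(c,q[0],.042).round(4),q[1],q[2])
d=cv2.inRange(I,(0,0,0),(60,60,60));d=d[200:230,408:430]
ys,xs=np.nonzero(d);print("handle",cast(c,(xs.mean()+408,ys.mean()+200),.02),xs.min()+408,xs.max()+408,ys.min()+200,ys.max()+200)
for n,p in dict(tip=(417.3,262),sh=(419,225.5)).items(): print(n,cast(c,p,.01))
for p in [(290.5,170),(334,163.5),(338,204),(298,210)]: print("base",cast(c,p,.01))
s=r.get_state();print(s['joints'],s['eef_rot'])
E
```

```text
rack [0.50320509 0.27292304 0.027     ] [[0.462, 0.391, 0.027], [0.545, 0.392, 0.027], [0.544, 0.155, 0.027], [0.461, 0.155, 0.027]]
br [0.5027 0.1823 0.042 ] (2.6076810359954834, 16.18296241760254) 4.398705005645752
br [0.5033 0.2269 0.042 ] (17.0, 2.0) 90.0
br [0.5044 0.3173 0.042 ] (17.0, 2.0) 90.0
br [0.5033 0.3608 0.042 ] (17.0, 2.0) 90.0
handle [ 0.49063064 -0.33345329  0.02      ] 416 422 205 225
tip [ 0.33049573 -0.33171404  0.01      ]
sh [ 0.45425045 -0.33588866  0.01      ]
base [0.63331705 0.10697682 0.01      ]
base [ 0.65949007 -0.04152685  0.01      ]
base [ 0.52068867 -0.05844529  0.01      ]
base [0.49679344 0.07744468 0.01      ]
[-5.55155460e+01  2.05840583e+01  6.47060043e-01 -1.22451017e-02
 -7.01357163e+01 -1.65057364e+01] [ 1.79927011e+02 -9.62227163e-03 -1.62025444e+02]
```

```bash
python3 - <<'E'
from h import *
print(delta([.5776,.0211,.5],-170), delta([.208,-.642,.5],-170))
E
```

```text
(array([-18.53,  17.23,  -9.12]), array([ 0.1, -0. ,  8. ])) (array([ 0.01,  0.  , -9.14]), array([ 0.1, -0. ,  8. ]))
```

```bash
python3 -m crank '[{"xyz":[0,0,-4.5],"delta_rot":[0,0,0],"claw":0},{"xyz":[0,0,-9.1],"delta_rot":[0,0,0],"claw":0},{"xyz":[0,0,-9.1],"delta_rot":[0,0,8],"claw":0},{"xyz":[-4.5,4.2,-9.1],"delta_rot":[0,0,8],"claw":0},{"xyz":[-9,8.4,-9.1],"delta_rot":[0,0,8],"claw":0},{"xyz":[-18.5,17.2,-9.1],"delta_rot":[0,0,8],"claw":0},{"xyz":[-18.5,17.2,-9.1],"delta_rot":[0,0,8],"claw":0},{"xyz":[-18.5,17.2,-9.1],"delta_rot":[0,0,8],"claw":0},{"xyz":[-18.5,17.2,-9.1],"delta_rot":[0,0,8],"claw":0},{"xyz":[-18.5,17.2,-9.1],"delta_rot":[0,0,8],"claw":0},{"xyz":[-18.5,17.2,-9.1],"delta_rot":[0,0,8],"claw":0},{"xyz":[-18.5,17.2,-9.1],"delta_rot":[0,0,8],"claw":0},{"xyz":[-18.5,17.2,-9.1],"delta_rot":[0,0,8],"claw":0},{"xyz":[-18.5,17.2,-9.1],"delta_rot":[0,0,8],"claw":0},{"xyz":[-18.5,17.2,-9.1],"delta_rot":[0,0,8],"claw":0},{"xyz":[-18.5,17.2,-9.1],"delta_rot":[0,0,8],"claw":0},{"xyz":[-18.5,17.2,-9.1],"delta_rot":[0,0,8],"claw":0},{"xyz":[-18.5,17.2,-9.1],"delta_rot":[0,0,8],"claw":0}]'
python3 - <<'E'
from h import *
c=cam("wrist");cv2.imwrite("pics/w1.png",c["img"]);np.savez("pics/w1.npz",**{k:v for k,v in c.items() if k!="img"})
s=r.get_state();print(s['joints'],s['tcp_pos'],s['eef_rot'],c['o'],c['hand_eye'])
E
```

```text
time_s: 2.4
tcp_pos: [0.5766, 0.0193, 0.4998]
eef_rot: [-180.0, 0.0, -170.0]
contact_force: [-0.3, 0.0, -0.4]
gripper_width: 0.0876
gripper_force: 0.0
[ 2.13200504e+01  8.38921768e+00  1.88408327e+01  1.14651218e-02
 -1.00413832e+02 -1.01396986e+02] [0.57645938 0.01901439 0.50005901] [-1.79996414e+02  3.92660954e-02 -1.70079010e+02] [0.49971218 0.00592852 0.65816102] [[ 7.49695732e-04  9.57640759e-01  2.87964605e-01  7.79983659e-02]
 [ 9.99999589e-01 -5.71028408e-04 -7.04445416e-04  7.72172710e-05]
 [-5.10169673e-04  2.87965015e-01 -9.57640794e-01 -1.58387976e-01]
 [ 0.00000000e+00  0.00000000e+00  0.00000000e+00  1.00000000e+00]]
```

View pics/w1.png

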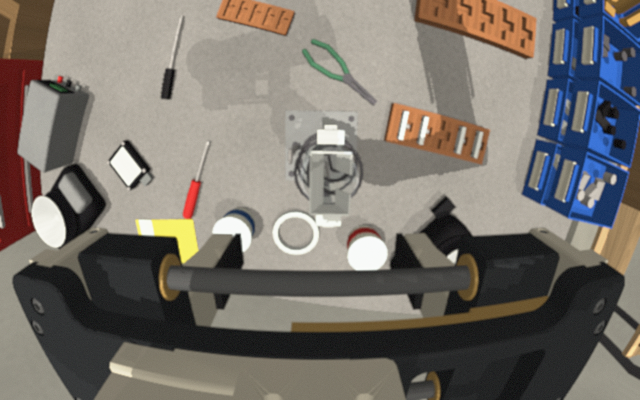

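The guide's hopper is around (330,180). I'll enlarge it to find the notch and measure the mouth rim.

```bash
python3 - <<'E'
from h import *
I=cv2.imread("pics/w1.png");c=cv2.resize(I[112:232,275:385],None,fx=5,fy=5,interpolation=cv2.INTER_CUBIC);cv2.imwrite("pics/c2.png",c)
E
```

```text
(no output)
```

View pics/c2.png

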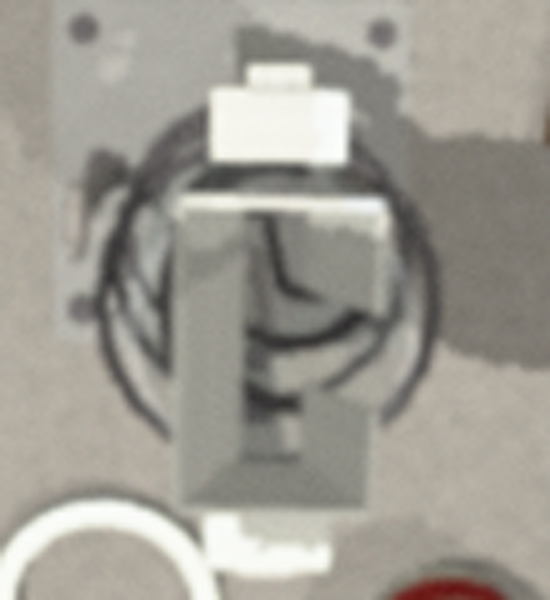

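The left (−y) wall is plain and the right (+y) wall has the notch, so guide yaw ≈ +10°. Rim corners in the crop are (178,205), (388,205), (368,505) and (183,505).

```bash
python3 - <<'E'
from h import *
c=dict(np.load("pics/w1.npz"));c['fish']=True
P=[]
for p in [(178,203),(388,203),(368,505),(183,505)]:
    q=cast(c,(275+p[0]/5-.4,112+p[1]/5-.4),.333);P.append(q);print(q)
P=np.array(P);print(P.mean(0));v=P[3]-P[0]+P[2]-P[1];print(np.degrees(np.arctan2(v[1],v[0])),[np.linalg.norm(P[i]-P[i-1]) for i in range(4)])
for n,p in dict(tl=(55,-20)).items(): pass
# base holes
for p in [(84,28),(383,33),(84,308)]: print("hole",cast(c,(275+p[0]/5-.4,112+p[1]/5-.4),.010))
I=cv2.imread("pics/w1.png")
# brackets tops in the wrist view, rough
w=cv2.inRange(I,(170,170,170),(255,255,255));w[:95]=0;w[170:]=0;w[:,:385]=0;w[:,495:]=0
for k in cv2.findContours(w,0,1)[0]:
    if cv2.contourArea(k)>15: q=cv2.minAreaRect(k);print("br",cast(c,q[0],.042).round(4),q[1])
E
```

```text
[0.54798324 0.00593049 0.333     ]
[0.54007274 0.0497703  0.333     ]
[0.60730059 0.05899417 0.333     ]
[0.61441161 0.01830954 0.333     ]
[0.57744204 0.03325113 0.333     ]
9.181342552231397 [np.float64(0.06757194939133954), np.float64(0.04454777658751444), np.float64(0.06785766788865179), np.float64(0.0413014060027839)]
hole [ 0.52948149 -0.04512712  0.01      ]
hole [0.50978714 0.07753323 0.01      ]
hole [ 0.64758447 -0.02619319  0.01      ]
br [0.501 0.361 0.042] (2.603165864944458, 24.730073928833008)
br [0.5024 0.3164 0.042 ] (2.923173666000366, 24.734548568725586)
br [0.5006 0.2275 0.042 ] (6.471832275390625, 27.65237808227539)
br [0.5009 0.1836 0.042 ] (7.809497356414795, 29.285614013671875)
```

```bash
python3 - <<'E'
from h import *
print(delta([.502,.1828,.5],180), delta([.502,.1828,.12],180))
E
```

```text
(array([1.5 , 5.81, 0.  ]), array([-0. ,  0. ,  9.9])) (array([ 1.51,  5.81, 12.67]), array([-0. ,  0. ,  9.9]))
```

```bash
python3 -m crank '[{"xyz":[1.5,2,0],"delta_rot":[0,0,9.9],"claw":0.72},{"xyz":[1.5,5.8,0],"delta_rot":[0,0,9.9],"claw":0.72},{"xyz":[1.5,5.8,0],"delta_rot":[0,0,9.9],"claw":0.72},{"xyz":[1.5,5.8,12.7],"delta_rot":[0,0,9.9],"claw":0.72},{"xyz":[1.5,5.8,12.7],"delta_rot":[0,0,9.9],"claw":0.72},{"xyz":[1.5,5.8,12.7],"delta_rot":[0,0,9.9],"claw":0.72},{"xyz":[1.5,5.8,12.7],"delta_rot":[0,0,9.9],"claw":0.72},{"xyz":[1.5,5.8,12.7],"delta_rot":[0,0,9.9],"claw":0.72},{"xyz":[1.5,5.8,12.7],"delta_rot":[0,0,9.9],"claw":0.72},{"xyz":[1.5,5.8,12.7],"delta_rot":[0,0,9.9],"claw":0.72},{"xyz":[1.5,5.8,12.7],"delta_rot":[0,0,9.9],"claw":0.72},{"xyz":[1.5,5.8,12.7],"delta_rot":[0,0,9.9],"claw":0.72},{"xyz":[1.5,5.8,12.7],"delta_rot":[0,0,9.9],"claw":0.72}]' 25
python3 - <<'E'
from h import *
c=cam("wrist");I=c["img"];cv2.imwrite("pics/w2.png",I);np.savez("pics/w2.npz",**{k:v for k,v in c.items() if k!="img"})
w=cv2.inRange(I,(150,150,150),(255,255,255))
for k in cv2.findContours(w,0,1)[0]:
    if cv2.contourArea(k)>60:
        q=cv2.minAreaRect(k);b=np.array([cast(c,p,.042) for p in cv2.boxPoints(q)]);print("br",q[0],b.mean(0).round(4),q[1],b[:,:2].round(3).tolist())
E
```

```text
time_s: 4.08
tcp_pos: [0.5035, 0.1844, 0.1207]
eef_rot: [179.9, 0.2, -179.9]
contact_force: [-0.1, 0.3, 0.3]
gripper_width: 0.0246
gripper_force: 0.0
br (59.0, 393.0) [ 0.8928 -0.3164  0.042 ] (12.0, 16.0) [[0.88, -0.331], [0.851, -0.264], [0.902, -0.297], [0.938, -0.373]]
br (21.000001907348633, 373.0000305175781) [ 0.889  -0.4485  0.042 ] (18.384775161743164, 16.970561981201172) [[0.918, -0.526], [0.832, -0.399], [0.858, -0.373], [0.948, -0.495]]
br (170.3698272705078, 380.7541198730469) [ 0.7495 -0.0151  0.042 ] (126.06404876708984, 10.970711708068848) [[0.759, -0.117], [0.731, -0.099], [0.742, 0.081], [0.767, 0.074]]
br (35.70000076293945, 356.9000549316406) [ 0.7954 -0.3189  0.042 ] (26.385601043701172, 17.441329956054688) [[0.787, -0.357], [0.742, -0.272], [0.799, -0.278], [0.854, -0.369]]
br (8.344347953796387, 312.99029541015625) [ 0.7027 -0.3404  0.042 ] (15.26140308380127, 26.729511260986328) [[0.727, -0.416], [0.66, -0.286], [0.677, -0.267], [0.747, -0.392]]
br (635.7999877929688, 315.9000244140625) [0.7182 0.7553 0.042 ] (5.813776969909668, 25.938386917114258) [[0.736, 0.
[... 1676 characters left out ...]
14 0.2271 0.042 ] (13.185932159423828, 68.18040466308594) [[0.53, 0.221], [0.472, 0.222], [0.473, 0.233], [0.531, 0.233]]
br (314.5, 201.5) [0.5012 0.1818 0.042 ] (11.0, 71.0) [[0.531, 0.177], [0.471, 0.178], [0.471, 0.186], [0.531, 0.186]]
br (566.1874389648438, 136.72445678710938) [0.4258 0.4951 0.042 ] (150.1363525390625, 283.09228515625) [[0.554, 0.317], [0.29, 0.374], [0.223, 0.696], [0.636, 0.593]]
br (455.34613037109375, 19.76922607421875) [0.3466 0.2953 0.042 ] (48.81361770629883, 3.6055517196655273) [[0.332, 0.282], [0.329, 0.285], [0.362, 0.309], [0.364, 0.306]]
br (240.5, 151.0) [0.4649 0.0309 0.042 ] (302.0, 481.0) [[0.245, -0.205], [0.324, 0.321], [0.611, 0.356], [0.68, -0.348]]
```

View pics/w2.png

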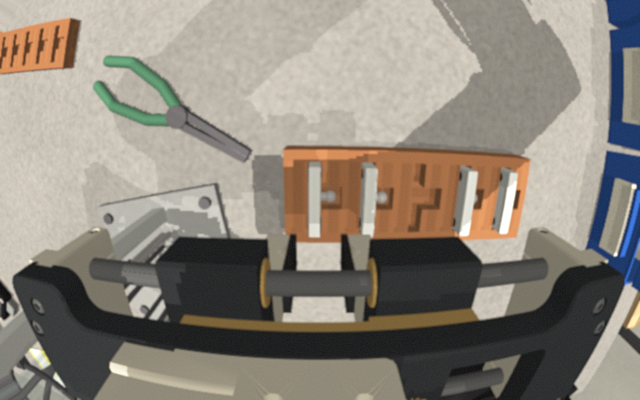

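View shows brackets' tops at (314,201), (370,202), (469,204), (508,203); measured 60 × 10 mm at z 0.042, consistent. I'll check the settled pose, then descend.

```bash
python3 - <<'E'
from h import *
print(r.get_state()['tcp_pos'],delta([.502,.182,.0295],180))
E
```

```text
[0.50320452 0.18422585 0.1202479 ] (array([ 0.05, -0.08,  3.02]), array([0.1, 0.1, 0.1]))
```

```bash
python3 -m crank '[{"xyz":[0.05,-0.08,1.0],"delta_rot":[0,0,0],"claw":0.72},{"xyz":[0.05,-0.08,2.0],"delta_rot":[0,0,0],"claw":0.72},{"xyz":[0.05,-0.08,2.6],"delta_rot":[0,0,0],"claw":0.72},{"xyz":[0.05,-0.08,3.02],"delta_rot":[0,0,0],"claw":0.72},{"xyz":[0.05,-0.08,3.02],"delta_rot":[0,0,0],"claw":0.72},{"xyz":[0.05,-0.08,3.02],"delta_rot":[0,0,0],"claw":1},{"xyz":[0.05,-0.08,3.02],"delta_rot":[0,0,0],"claw":1},{"xyz":[0.05,-0.08,3.02],"delta_rot":[0,0,0],"claw":1},{"xyz":[0.05,-0.08,3.02],"delta_rot":[0,0,0],"claw":1},{"xyz":[0.05,-0.08,3.02],"delta_rot":[0,0,0],"claw":1}]' 25; python3 - <<'E'
from h import *
print(delta([.502,.182,.375],180),delta([.5772,.0305,.375],-170.6))
E
```

```text
time_s: 5.38
tcp_pos: [0.5013, 0.1815, 0.0284]
eef_rot: [180.0, 0.0, -179.9]
contact_force: [-1.8, 0.8, 5.2]
gripper_width: 0.0094
gripper_force: 25.0
(array([ -0.03,   0.02, -11.55]), array([0. , 0. , 0.1])) (array([ -2.53,  -5.03, -11.55]), array([ 0. ,  0. , -9.3]))
```

```bash
python3 -m crank '[{"xyz":[0,0,-1],"delta_rot":[0,0,0],"claw":1},{"xyz":[0,0,-2.5],"delta_rot":[0,0,0],"claw":1},{"xyz":[0,0,-4.5],"delta_rot":[0,0,0],"claw":1},{"xyz":[0,0,-6.5],"delta_rot":[0,0,0],"claw":1},{"xyz":[0,0,-8.5],"delta_rot":[0,0,0],"claw":1},{"xyz":[0,0,-10.5],"delta_rot":[0,0,0],"claw":1},{"xyz":[0,0,-11.8],"delta_rot":[0,0,0],"claw":1},{"xyz":[0,0,-11.8],"delta_rot":[0,0,0],"claw":1},{"xyz":[-0.8,-1.6,-11.8],"delta_rot":[0,0,-3],"claw":1},{"xyz":[-1.7,-3.3,-11.8],"delta_rot":[0,0,-6],"claw":1},{"xyz":[-2.53,-5.03,-11.8],"delta_rot":[0,0,-9.3],"claw":1},{"xyz":[-2.53,-5.03,-11.8],"delta_rot":[0,0,-9.3],"claw":1},{"xyz":[-2.53,-5.03,-11.8],"delta_rot":[0,0,-9.3],"claw":1}]'
python3 - <<'E'
from h import *
print(r.get_state()['tcp_pos'],r.get_state()['eef_rot'])
c=cam("wrist");I=c["img"];np.savez("pics/w3.npz",**{k:v for k,v in c.items() if k!="img"})
d=cam("scene")["img"]
a=I[130:290,220:420];o=np.zeros((500,800,3),np.uint8)
b=cv2.resize(a,None,fx=2.5,fy=2.5,interpolation=2);o[:400,:500]=b
e=cv2.resize(d[110:290,270:370],None,fx=2.7,fy=2.7,interpolation=2);o[:e.shape[0],510:780]=e
cv2.imwrite("pics/c3.png",o)
E
```

```text
time_s: 7.0
tcp_pos: [0.5767, 0.0302, 0.3806]
eef_rot: [180.0, -0.1, -170.7]
contact_force: [-0.2, 0.7, -0.8]
gripper_width: 0.0098
gripper_force: 25.0
[0.57673758 0.03024416 0.38056213] [ 1.79994265e+02 -1.25226644e-01 -1.70709992e+02]
```

View pics/c3.png

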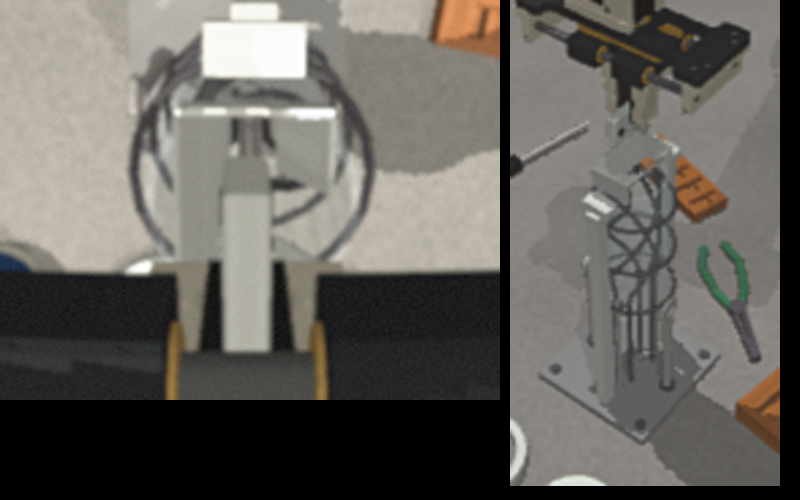

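```bash
python3 - <<'E'
from h import *
c=dict(np.load("pics/w3.npz"));c['fish']=True
f=lambda x,y,z:cast(c,(220+x/2.5,130+y/2.5),z)
a,b=f(174,108,.333),f(335,108,.333);print(a,b,(a+b)/2)
ux=np.array([np.cos(np.radians(9.3)),np.sin(np.radians(9.3)),0]);print("centre",(a+b)/2+ux*.0335)
for p in [(222,190),(271,190)]: print("bracket top end",f(*p,.394), "bot",f(p[0],158,.364))
E
```

```text
[0.54667237 0.00577906 0.333     ] [0.53952413 0.04913868 0.333     ] [0.54309825 0.02745887 0.333     ]
centre [0.57615792 0.0328726  0.333     ]
bracket top end [0.54773782 0.0209819  0.394     ] bot [0.54976689 0.02043112 0.364     ]
bracket top end [0.54617232 0.03052062 0.394     ] bot [0.54790056 0.03179837 0.364     ]
```

```bash
python3 -m crank '[{"xyz":[-0.02,0.09,0],"delta_rot":[0,0,0],"claw":1},{"xyz":[-0.02,0.09,0.7],"delta_rot":[0,0,0],"claw":1},{"xyz":[-0.02,0.09,1.43],"delta_rot":[0,0,0],"claw":1},{"xyz":[-0.02,0.09,1.43],"delta_rot":[0,0,0],"claw":1},{"xyz":[-0.02,0.09,1.43],"delta_rot":[0,0,0],"claw":1},{"xyz":[-0.02,0.09,1.43],"delta_rot":[0,0,0],"claw":0.72},{"xyz":[-0.02,0.09,1.43],"delta_rot":[0,0,0],"claw":0.72},{"xyz":[-0.02,0.09,1.43],"delta_rot":[0,0,0],"claw":0.72},{"xyz":[-0.02,0.09,1.43],"delta_rot":[0,0,0],"claw":0.72},{"xyz":[-0.02,0.09,0.2],"delta_rot":[0,0,0],"claw":0.72},{"xyz":[-0.02,0.09,-1],"delta_rot":[0,0,0],"claw":0.72},{"xyz":[-0.02,0.09,-1],"delta_rot":[0,0,0],"claw":0.72},{"xyz":[-0.02,0.09,-1],"delta_rot":[0,0,0],"claw":0.72}]'
python3 - <<'E'
from h import *
c=cam("wrist");I=c["img"]
d=cam("scene")["img"]
a=I[130:290,220:420];o=np.zeros((500,800,3),np.uint8)
b=cv2.resize(a,None,fx=2.5,fy=2.5,interpolation=2);o[:400,:500]=b
e=cv2.resize(d[110:290,270:370],None,fx=2.7,fy=2.7,interpolation=2);o[:e.shape[0],510:780]=e
cv2.imwrite("pics/c4.png",o)
print(delta([.5022,.2272,.4],180),delta([.5022,.2272,.0295],180))
E
```

```text
time_s: 8.72
tcp_pos: [0.5771, 0.0333, 0.4114]
eef_rot: [180.0, -0.0, -170.6]
contact_force: [-0.2, -0.2, -0.7]
gripper_width: 0.0245
gripper_force: 0.0
(array([1.4 , 6.79, 0.36]), array([-0. , -0.1,  9.4])) (array([ 1.38,  6.79, 12.71]), array([-0. , -0.1,  9.4]))
```

View pics/c4.png

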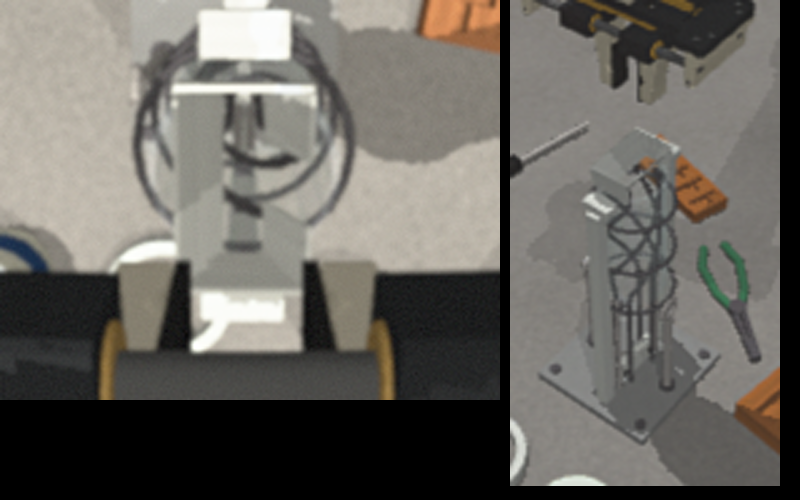

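Hopper empty, bracket went down. Second bracket.

```bash
python3 -m crank '[{"xyz":[1.38,2,0],"delta_rot":[0,0,9.4],"claw":0.72},{"xyz":[1.38,4,0.3],"delta_rot":[0,0,9.4],"claw":0.72},{"xyz":[1.38,6.79,2.5],"delta_rot":[0,0,9.4],"claw":0.72},{"xyz":[1.38,6.79,5],"delta_rot":[0,0,9.4],"claw":0.72},{"xyz":[1.38,6.79,7],"delta_rot":[0,0,9.4],"claw":0.72},{"xyz":[1.38,6.79,9],"delta_rot":[0,0,9.4],"claw":0.72},{"xyz":[1.38,6.79,10.5],"delta_rot":[0,0,9.4],"claw":0.72},{"xyz":[1.38,6.79,11],"delta_rot":[0,0,9.4],"claw":0.72},{"xyz":[1.38,6.79,11],"delta_rot":[0,0,9.4],"claw":0.72},{"xyz":[1.38,6.79,11.8],"delta_rot":[0,0,9.4],"claw":0.72},{"xyz":[1.38,6.79,12.4],"delta_rot":[0,0,9.4],"claw":0.72},{"xyz":[1.38,6.79,12.7],"delta_rot":[0,0,9.4],"claw":0.72},{"xyz":[1.38,6.79,12.7],"delta_rot":[0,0,9.4],"claw":0.72},{"xyz":[1.38,6.79,12.7],"delta_rot":[0,0,9.4],"claw":1},{"xyz":[1.38,6.79,12.7],"delta_rot":[0,0,9.4],"claw":1},{"xyz":[1.38,6.79,12.7],"delta_rot":[0,0,9.4],"claw":1},{"xyz":[1.38,6.79,12.7],"delta_rot":[0,0,9.4],"claw":1}]'
python3 - <<'E'
from h import *
print(delta([.5022,.2272,.38],180),delta([.577,.033,.38],-170.7))
E
```

```text
time_s: 10.95
tcp_pos: [0.5036, 0.2273, 0.0318]
eef_rot: [180.0, 0.0, 180.0]
contact_force: [-0.1, -3.2, 6.4]
gripper_width: 0.0097
gripper_force: 24.9
(array([  0.04,  -0.  , -11.61]), array([ 0.,  0., -0.])) (array([ -2.46,  -6.48, -11.61]), array([-0. ,  0. , -9.3]))
```

```bash
python3 -m crank '[{"xyz":[0,0,-1],"delta_rot":[0,0,0],"claw":1},{"xyz":[0,0,-2.5],"delta_rot":[0,0,0],"claw":1},{"xyz":[0,0,-4.5],"delta_rot":[0,0,0],"claw":1},{"xyz":[0,0,-6.5],"delta_rot":[0,0,0],"claw":1},{"xyz":[0,0,-8.5],"delta_rot":[0,0,0],"claw":1},{"xyz":[0,0,-10.5],"delta_rot":[0,0,0],"claw":1},{"xyz":[0,0,-11.8],"delta_rot":[0,0,0],"claw":1},{"xyz":[0,0,-11.8],"delta_rot":[0,0,0],"claw":1},{"xyz":[-0.8,-1.6,-11.8],"delta_rot":[0,0,-3],"claw":1},{"xyz":[-1.7,-3.3,-11.8],"delta_rot":[0,0,-6],"claw":1},{"xyz":[-2.48,-5,-11.8],"delta_rot":[0,0,-9.3],"claw":1},{"xyz":[-2.48,-6.48,-11.8],"delta_rot":[0,0,-9.3],"claw":1},{"xyz":[-2.48,-6.48,-11.8],"delta_rot":[0,0,-9.3],"claw":1},{"xyz":[-2.48,-6.48,-11.8],"delta_rot":[0,0,-9.3],"claw":1}]'
python3 - <<'E'
from h import *
for i in range(3): print(r.get_state()['tcp_pos'])
c=cam("wrist");I=c["img"];cv2.imwrite("pics/w5.png",I);np.savez("pics/w5.npz",**{k:v for k,v in c.items() if k!="img"})
b=cv2.resize(I[150:290,260:380],None,fx=4,fy=4,interpolation=2);cv2.imwrite("pics/c5.png",b)
print(delta([.577,.033,.340],-170.7))
E
```

```text
time_s: 12.7
tcp_pos: [0.5773, 0.0331, 0.3841]
eef_rot: [180.0, -0.1, -170.8]
contact_force: [-0.3, 0.6, -0.2]
gripper_width: 0.0094
gripper_force: 24.8
[0.57725357 0.03310718 0.38409446]
[0.57725357 0.03310718 0.38409446]
[0.57725357 0.03310718 0.38409446]
(array([ 0.01, -0.02,  1.48]), array([ 0., -0., -0.]))
```

View pics/c5.png

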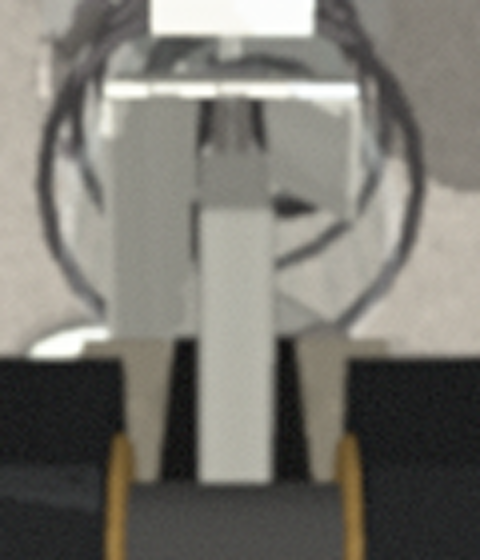

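```bash
python3 - <<'E'
from h import *
c=dict(np.load("pics/w5.npz"));c['fish']=True
f=lambda x,y,z:cast(c,(260+x/4-.4,150+y/4-.4),z)
ux=np.array([np.cos(np.radians(9.3)),np.sin(np.radians(9.3)),0])
print("mouth",(f(106,85,.333)+f(360,85,.333))/2+ux*.0335,"bracket",f(236,208,.394)+ux*.03)
E
```

```text
mouth [0.57625496 0.03295939 0.333     ] bracket [0.57589497 0.03329904 0.394     ]
```

Centred within 0.5 mm; lower and release.

```bash
python3 -m crank '[{"xyz":[-0.01,-0.01,0.7],"delta_rot":[0,0,0],"claw":1},{"xyz":[-0.01,-0.01,1.46],"delta_rot":[0,0,0],"claw":1},{"xyz":[-0.01,-0.01,1.46],"delta_rot":[0,0,0],"claw":1},{"xyz":[-0.01,-0.01,1.46],"delta_rot":[0,0,0],"claw":1},{"xyz":[-0.01,-0.01,1.46],"delta_rot":[0,0,0],"claw":0.72},{"xyz":[-0.01,-0.01,1.46],"delta_rot":[0,0,0],"claw":0.72},{"xyz":[-0.01,-0.01,1.46],"delta_rot":[0,0,0],"claw":0.72},{"xyz":[-0.01,-0.01,1.46],"delta_rot":[0,0,0],"claw":0.72},{"xyz":[-0.01,-0.01,0.2],"delta_rot":[0,0,0],"claw":0.72},{"xyz":[-0.01,-0.01,-1],"delta_rot":[0,0,0],"claw":0.72},{"xyz":[-0.01,-0.01,-1],"delta_rot":[0,0,0],"claw":0.72}]'
python3 - <<'E'
from h import *
print(delta([.503,.3175,.0295],180))
E
```

```text
time_s: 14.12
tcp_pos: [0.5789, 0.0327, 0.4182]
eef_rot: [180.0, 0.3, -170.7]
contact_force: [0.3, -1.0, 0.3]
gripper_width: 0.0247
gripper_force: 0.0
(array([ 1.04,  9.78, 12.95]), array([0. , 0.3, 9.3]))
```

```bash
python3 -m crank '[{"xyz":[0.97,2,0],"delta_rot":[0,0,9.4],"claw":0.72},{"xyz":[0.97,4,0.3],"delta_rot":[0,0,9.4],"claw":0.72},{"xyz":[0.97,6,1.5],"delta_rot":[0,0,9.4],"claw":0.72},{"xyz":[0.97,8,3],"delta_rot":[0,0,9.4],"claw":0.72},{"xyz":[0.97,9.8,5],"delta_rot":[0,0,9.4],"claw":0.72},{"xyz":[0.97,9.8,7],"delta_rot":[0,0,9.4],"claw":0.72},{"xyz":[0.97,9.8,9],"delta_rot":[0,0,9.4],"claw":0.72},{"xyz":[0.97,9.8,10.5],"delta_rot":[0,0,9.4],"claw":0.72},{"xyz":[0.97,9.8,11],"delta_rot":[0,0,9.4],"claw":0.72},{"xyz":[0.97,9.8,11],"delta_rot":[0,0,9.4],"claw":0.72},{"xyz":[0.97,9.8,11],"delta_rot":[0,0,9.4],"claw":0.72}]'
python3 - <<'E'
from h import *
c=cam("wrist");I=c["img"];s=r.get_state();print(s['tcp_pos'])
w=cv2.inRange(I,(150,150,150),(255,255,255));w[:120]=0
for k in cv2.findContours(w,0,1)[0]:
    if cv2.contourArea(k)>60:
        q=cv2.minAreaRect(k);b=np.array([cast(c,p,.042) for p in cv2.boxPoints(q)])
        if np.hypot(*(b.mean(0)[:2]-[.503,.34]))<.06: print("br",b.mean(0).round(4),b[:,:2].round(3).tolist())
print(delta([.503,.3175,.0295],180))
E
```

```text
time_s: 15.5
tcp_pos: [0.5024, 0.3187, 0.086]
eef_rot: [180.0, 0.1, 179.9]
contact_force: [1.0, 0.0, 0.0]
gripper_width: 0.0249
gripper_force: 0.0
[0.50256692 0.31893832 0.08656825]
br [0.5384 0.3188 0.042 ] [[0.541, 0.303], [0.536, 0.303], [0.536, 0.334], [0.541, 0.334]]
br [0.4939 0.3618 0.042 ] [[0.515, 0.357], [0.472, 0.357], [0.473, 0.367], [0.516, 0.367]]
br [0.5026 0.3171 0.042 ] [[0.473, 0.313], [0.473, 0.322], [0.532, 0.322], [0.532, 0.312]]
(array([-0.01, -0.05,  1.9 ]), array([ 0.1,  0.1, -0.1]))
```

```bash
python3 -m crank '[{"xyz":[0,-0.06,0.8],"delta_rot":[0,0,0],"claw":0.72},{"xyz":[0,-0.06,1.5],"delta_rot":[0,0,0],"claw":0.72},{"xyz":[0,-0.06,1.9],"delta_rot":[0,0,0],"claw":0.72},{"xyz":[0,-0.06,1.9],"delta_rot":[0,0,0],"claw":0.72},{"xyz":[0,-0.06,1.9],"delta_rot":[0,0,0],"claw":1},{"xyz":[0,-0.06,1.9],"delta_rot":[0,0,0],"claw":1},{"xyz":[0,-0.06,1.9],"delta_rot":[0,0,0],"claw":1},{"xyz":[0,-0.06,1.9],"delta_rot":[0,0,0],"claw":1},{"xyz":[0,-0.06,1.0],"delta_rot":[0,0,0],"claw":1},{"xyz":[0,-0.06,-0.5],"delta_rot":[0,0,0],"claw":1},{"xyz":[0,-0.06,-2.5],"delta_rot":[0,0,0],"claw":1},{"xyz":[0,-0.06,-4.5],"delta_rot":[0,0,0],"claw":1},{"xyz":[0,-0.06,-6.5],"delta_rot":[0,0,0],"claw":1},{"xyz":[0,-0.06,-8.5],"delta_rot":[0,0,0],"claw":1},{"xyz":[0,-0.06,-9.9],"delta_rot":[0,0,0],"claw":1},{"xyz":[0,-0.06,-9.9],"delta_rot":[0,0,0],"claw":1},{"xyz":[0,-0.06,-9.9],"delta_rot":[0,0,0],"claw":1}]'
python3 - <<'E'
from h import *
print(delta([.577,.033,.383],-170.7))
E
```

```text
time_s: 17.68
tcp_pos: [0.5013, 0.3163, 0.381]
eef_rot: [-180.0, -0.1, 179.9]
contact_force: [-0.5, 0.3, -1.8]
gripper_width: 0.0099
gripper_force: 25.0
(array([-2.55, -9.44, -0.07]), array([-0. , -0.1, -9.4]))
```

```bash
python3 -m crank '[{"xyz":[-0.8,-1.6,0],"delta_rot":[0,0,-3],"claw":1},{"xyz":[-1.7,-3.3,0],"delta_rot":[0,0,-6],"claw":1},{"xyz":[-2.53,-5,0],"delta_rot":[0,0,-9.3],"claw":1},{"xyz":[-2.53,-7,0],"delta_rot":[0,0,-9.3],"claw":1},{"xyz":[-2.53,-9.44,0],"delta_rot":[0,0,-9.3],"claw":1},{"xyz":[-2.53,-9.44,0],"delta_rot":[0,0,-9.3],"claw":1},{"xyz":[-2.53,-9.44,0],"delta_rot":[0,0,-9.3],"claw":1},{"xyz":[-2.53,-9.44,0],"delta_rot":[0,0,-9.3],"claw":1}]'
python3 - <<'E'
from h import *
c=cam("wrist");I=c["img"];np.savez("pics/w6.npz",**{k:v for k,v in c.items() if k!="img"})
b=cv2.resize(I[150:290,260:380],None,fx=4,fy=4,interpolation=2);cv2.imwrite("pics/c6.png",b)
# end-face edge columns along the row of bracket top edge: print profile
g=cv2.cvtColor(I,cv2.COLOR_BGR2GRAY);print(g[165:215,319].tolist());print(g[205,300:340].tolist())
print(delta([.577,.033,.339],-170.7))
E
```

```text
time_s: 18.68
tcp_pos: [0.577, 0.0341, 0.3811]
eef_rot: [180.0, -0.1, -170.8]
contact_force: [-0.7, 0.0, -0.3]
gripper_width: 0.0095
gripper_force: 25.0
[118, 88, 89, 101, 113, 126, 167, 227, 237, 221, 210, 217, 212, 190, 143, 111, 100, 102, 101, 104, 103, 104, 103, 102, 101, 103, 105, 110, 119, 127, 130, 129, 133, 132, 131, 130, 132, 131, 130, 131, 129, 128, 137, 151, 165, 170, 175, 173, 173, 176]
[144, 142, 142, 143, 139, 143, 147, 149, 141, 126, 124, 129, 128, 128, 131, 128, 129, 127, 129, 129, 130, 128, 131, 132, 131, 132, 124, 108, 92, 89, 110, 115, 119, 131, 142, 151, 157, 164, 167, 174]
(array([ 0.01, -0.04,  1.41]), array([ 0. , -0.1, -0. ]))
```

```bash
python3 - <<'E'
from h import *
c=dict(np.load("pics/w6.npz"));c['fish']=True
ux=np.array([np.cos(np.radians(9.3)),np.sin(np.radians(9.3)),0])
print(cast(c,(317.8,208),.393)+ux*.03, cast(c,(319,172),.333)+ux*.0335)
E
```

```text
[0.5783602  0.03430329 0.393     ] [0.57607698 0.03471743 0.333     ]
```

```bash
python3 -m crank '[{"xyz":[0.05,-0.03,0.7],"delta_rot":[0,0,0],"claw":1},{"xyz":[0.05,-0.03,1.4],"delta_rot":[0,0,0],"claw":1},{"xyz":[0.05,-0.03,1.4],"delta_rot":[0,0,0],"claw":1},{"xyz":[0.05,-0.03,1.4],"delta_rot":[0,0,0],"claw":1},{"xyz":[0.05,-0.03,1.4],"delta_rot":[0,0,0],"claw":0.72},{"xyz":[0.05,-0.03,1.4],"delta_rot":[0,0,0],"claw":0.72},{"xyz":[0.05,-0.03,1.4],"delta_rot":[0,0,0],"claw":0.72},{"xyz":[0.05,-0.03,1.4],"delta_rot":[0,0,0],"claw":0.72},{"xyz":[0.05,-0.03,0.2],"delta_rot":[0,0,0],"claw":0.72},{"xyz":[0.05,-0.03,-1],"delta_rot":[0,0,0],"claw":0.72},{"xyz":[0.05,-0.03,-1],"delta_rot":[0,0,0],"claw":0.72},{"xyz":[0.05,-0.03,-1],"delta_rot":[0,0,0],"claw":0.72}]'
python3 - <<'E'
from h import *
print(delta([.503,.3615,.0865],180))
E
```

```text
time_s: 20.23
tcp_pos: [0.5755, 0.032, 0.4114]
eef_rot: [180.0, -0.0, -170.8]
contact_force: [0.3, -0.4, -0.7]
gripper_width: 0.0243
gripper_force: 0.0
(array([ 0.63, 11.22, 10.83]), array([ 0. , -0. ,  9.2]))
```

```bash
python3 -m crank '[{"xyz":[0.65,2,0],"delta_rot":[0,0,9.3],"claw":0.72},{"xyz":[0.65,4,0.3],"delta_rot":[0,0,9.3],"claw":0.72},{"xyz":[0.65,6,1.5],"delta_rot":[0,0,9.3],"claw":0.72},{"xyz":[0.65,8,3],"delta_rot":[0,0,9.3],"claw":0.72},{"xyz":[0.65,10,5],"delta_rot":[0,0,9.3],"claw":0.72},{"xyz":[0.65,11.22,7],"delta_rot":[0,0,9.3],"claw":0.72},{"xyz":[0.65,11.22,9],"delta_rot":[0,0,9.3],"claw":0.72},{"xyz":[0.65,11.22,10.5],"delta_rot":[0,0,9.3],"claw":0.72},{"xyz":[0.65,11.22,10.8],"delta_rot":[0,0,9.3],"claw":0.72},{"xyz":[0.65,11.22,10.8],"delta_rot":[0,0,9.3],"claw":0.72},{"xyz":[0.65,11.22,10.8],"delta_rot":[0,0,9.3],"claw":0.72}]'
python3 - <<'E'
from h import *
c=cam("wrist");I=c["img"];s=r.get_state();print(s['tcp_pos'])
w=cv2.inRange(I,(150,150,150),(255,255,255));w[:120]=0
for k in cv2.findContours(w,0,1)[0]:
    if cv2.contourArea(k)>60:
        q=cv2.minAreaRect(k);b=np.array([cast(c,p,.042) for p in cv2.boxPoints(q)])
        if np.hypot(*(b.mean(0)[:2]-[.503,.36]))<.05: print("br",b.mean(0).round(4),b[:,:2].round(3).tolist())
print(delta([.503,.3610,.0295],180))
E
```

```text
time_s: 21.6
tcp_pos: [0.5033, 0.3614, 0.089]
eef_rot: [180.0, 0.0, 179.9]
contact_force: [-0.2, 0.6, 1.1]
gripper_width: 0.0242
gripper_force: 0.0
[0.50355636 0.36165566 0.08967975]
br [0.5401 0.3614 0.042 ] [[0.544, 0.345], [0.537, 0.346], [0.537, 0.377], [0.544, 0.377]]
br [0.5019 0.3611 0.042 ] [[0.472, 0.357], [0.472, 0.366], [0.531, 0.366], [0.531, 0.356]]
(array([ 0.02, -0.03,  2.01]), array([ 0.1,  0.1, -0.1]))
```

```bash
python3 -m crank '[{"xyz":[0.03,-0.03,0.8],"delta_rot":[0,0,0],"claw":0.72},{"xyz":[0.03,-0.03,1.5],"delta_rot":[0,0,0],"claw":0.72},{"xyz":[0.03,-0.03,1.97],"delta_rot":[0,0,0],"claw":0.72},{"xyz":[0.03,-0.03,1.97],"delta_rot":[0,0,0],"claw":0.72},{"xyz":[0.03,-0.03,1.97],"delta_rot":[0,0,0],"claw":1},{"xyz":[0.03,-0.03,1.97],"delta_rot":[0,0,0],"claw":1},{"xyz":[0.03,-0.03,1.97],"delta_rot":[0,0,0],"claw":1},{"xyz":[0.03,-0.03,1.97],"delta_rot":[0,0,0],"claw":1},{"xyz":[0.03,-0.03,1.0],"delta_rot":[0,0,0],"claw":1},{"xyz":[0.03,-0.03,-0.5],"delta_rot":[0,0,0],"claw":1},{"xyz":[0.03,-0.03,-2.5],"delta_rot":[0,0,0],"claw":1},{"xyz":[0.03,-0.03,-4.5],"delta_rot":[0,0,0],"claw":1},{"xyz":[0.03,-0.03,-6.5],"delta_rot":[0,0,0],"claw":1},{"xyz":[0.03,-0.03,-8.5],"delta_rot":[0,0,0],"claw":1},{"xyz":[0.03,-0.03,-9.8],"delta_rot":[0,0,0],"claw":1},{"xyz":[0.03,-0.03,-9.8],"delta_rot":[0,0,0],"claw":1},{"xyz":[0.03,-0.03,-9.8],"delta_rot":[0,0,0],"claw":1}]'
python3 - <<'E'
from h import *
print(delta([.577,.033,.382],-170.7))
E
```

```text
time_s: 23.78
tcp_pos: [0.5014, 0.3601, 0.381]
eef_rot: [-180.0, -0.1, 179.9]
contact_force: [0.5, 0.4, -1.6]
gripper_width: 0.0097
gripper_force: 25.0
(array([ -2.54, -10.9 ,  -0.03]), array([-0. , -0.1, -9.4]))
```

```bash
python3 -m crank '[{"xyz":[-0.8,-1.6,0],"delta_rot":[0,0,-3],"claw":1},{"xyz":[-1.7,-3.3,0],"delta_rot":[0,0,-6],"claw":1},{"xyz":[-2.5,-5,0],"delta_rot":[0,0,-9.3],"claw":1},{"xyz":[-2.5,-7,0],"delta_rot":[0,0,-9.3],"claw":1},{"xyz":[-2.5,-9,0],"delta_rot":[0,0,-9.3],"claw":1},{"xyz":[-2.5,-10.9,0],"delta_rot":[0,0,-9.3],"claw":1},{"xyz":[-2.5,-10.9,0],"delta_rot":[0,0,-9.3],"claw":1},{"xyz":[-2.5,-10.9,0],"delta_rot":[0,0,-9.3],"claw":1},{"xyz":[-2.5,-10.9,0],"delta_rot":[0,0,-9.3],"claw":1}]'
python3 - <<'E'
from h import *
c=cam("wrist");I=c["img"]
g=cv2.cvtColor(I,cv2.COLOR_BGR2GRAY).astype(int)
col=g[165:216,319];print(col.tolist());print(g[204,300:340].tolist())
ux=np.array([np.cos(np.radians(9.3)),np.sin(np.radians(9.3)),0])
for v in (207,208,209): print(cast(c,(317.8,v),.393)+ux*.03)
print(delta([.577,.033,.339],-170.7))
E
```

```text
time_s: 24.9
tcp_pos: [0.5761, 0.0341, 0.3811]
eef_rot: [-180.0, -0.1, -170.8]
contact_force: [-0.4, 0.8, -0.5]
gripper_width: 0.0099
gripper_force: 25.0
[143, 108, 85, 86, 102, 113, 124, 157, 221, 243, 231, 203, 198, 200, 194, 177, 162, 143, 121, 104, 99, 102, 103, 101, 103, 106, 114, 126, 128, 133, 132, 131, 131, 131, 131, 131, 131, 130, 128, 131, 135, 146, 164, 171, 175, 174, 179, 175, 177, 173, 177]
[142, 141, 141, 140, 141, 141, 144, 138, 127, 114, 119, 126, 127, 127, 131, 129, 131, 130, 130, 131, 132, 132, 130, 130, 131, 131, 128, 116, 88, 59, 53, 51, 55, 63, 64, 81, 96, 123, 141, 151]
[0.5769567  0.03421048 0.393     ]
[0.57747587 0.03429518 0.393     ]
[0.57799617 0.03438005 0.393     ]
(array([-0.02, -0.04,  1.41]), array([-0. , -0.1, -0. ]))
```

```bash
python3 -m crank '[{"xyz":[0,-0.03,0.7],"delta_rot":[0,0,0],"claw":1},{"xyz":[0,-0.03,1.4],"delta_rot":[0,0,0],"claw":1},{"xyz":[0,-0.03,1.4],"delta_rot":[0,0,0],"claw":1},{"xyz":[0,-0.03,1.4],"delta_rot":[0,0,0],"claw":1},{"xyz":[0,-0.03,1.4],"delta_rot":[0,0,0],"claw":0.72},{"xyz":[0,-0.03,1.4],"delta_rot":[0,0,0],"claw":0.72},{"xyz":[0,-0.03,1.4],"delta_rot":[0,0,0],"claw":0.72},{"xyz":[0,-0.03,1.4],"delta_rot":[0,0,0],"claw":0.72},{"xyz":[0,-0.03,0.2],"delta_rot":[0,0,0],"claw":0.72},{"xyz":[0,-0.03,-1],"delta_rot":[0,0,0],"claw":0.72},{"xyz":[0,-0.03,-1],"delta_rot":[0,0,0],"claw":0.72},{"xyz":[0,-0.03,-1],"delta_rot":[0,0,0],"claw":0.72}]'
python3 - <<'E'
from h import *
c=cam("top");I=c["img"]
d=cam("scene")["img"]
o=np.zeros((600,800,3),np.uint8)
e=cv2.resize(d[130:280,285:360],None,fx=4,fy=4,interpolation=2);o[:600,:300]=e
b=cv2.resize(I[190:275,395:445],None,fx=6,fy=6,interpolation=2);o[:510,320:620]=b
cv2.imwrite("pics/c7.png",o);cv2.imwrite("pics/top7.png",I)
E
```

```text
time_s: 26.45
tcp_pos: [0.5761, 0.0323, 0.4114]
eef_rot: [180.0, -0.0, -170.8]
contact_force: [-0.2, -0.8, -0.4]
gripper_width: 0.0245
gripper_force: 0.0
```

View pics/c7.png

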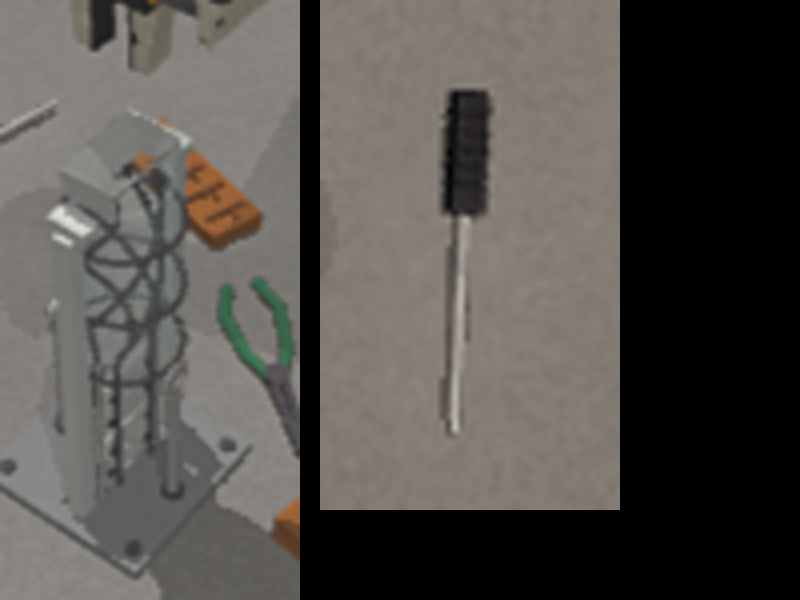

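Four brackets seem stacked in the cage, the hopper is clear. The pin is unmoved: handle (419,205–226), tip (417,262) px. Now to it, turned to yaw ≈ −2°.

```bash
python3 - <<'E'
from h import *
c=cam("top")
a,s,t=[cast(c,p,z) for p,z in [((419.5,205),.02),((419.2,225.7),.01),((417.3,262.3),.01)]];print(a,s,t)
print(delta([.489,-.335,.41],-2),delta([.489,-.335,.15],-2))
E
```

```text
[ 0.5235877  -0.33482758  0.02      ] [ 0.45358698 -0.33657854  0.01      ] [ 0.32948441 -0.33172725  0.01      ]
(array([  4.81, -11.62,   0.04]), array([ 1.000e-01, -0.000e+00, -1.688e+02])) (array([  4.8 , -11.62,   8.71]), array([ 1.000e-01, -0.000e+00, -1.688e+02]))
```

```bash
python3 -m crank '[{"xyz":[0.8,-2,0],"delta_rot":[0,0,-10.5],"claw":0.4},{"xyz":[1.6,-4,0],"delta_rot":[0,0,-21],"claw":0.4},{"xyz":[2.4,-6,0],"delta_rot":[0,0,-31.5],"claw":0.4},{"xyz":[3.2,-8,0],"delta_rot":[0,0,-42],"claw":0.4},{"xyz":[4,-10,0],"delta_rot":[0,0,-52.5],"claw":0.4},{"xyz":[4.8,-11.6,0],"delta_rot":[0,0,-63],"claw":0.4},{"xyz":[4.8,-11.6,0],"delta_rot":[0,0,-73.5],"claw":0.4},{"xyz":[4.8,-11.6,1],"delta_rot":[0,0,-84],"claw":0.4},{"xyz":[4.8,-11.6,2],"delta_rot":[0,0,-94.5],"claw":0.4},{"xyz":[4.8,-11.6,3],"delta_rot":[0,0,-105],"claw":0.4},{"xyz":[4.8,-11.6,4],"delta_rot":[0,0,-115],"claw":0.4},{"xyz":[4.8,-11.6,5],"delta_rot":[0,0,-125],"claw":0.4},{"xyz":[4.8,-11.6,6],"delta_rot":[0,0,-135],"claw":0.4},{"xyz":[4.8,-11.6,7],"delta_rot":[0,0,-145],"claw":0.4},{"xyz":[4.8,-11.6,8],"delta_rot":[0,0,-155],"claw":0.4},{"xyz":[4.8,-11.6,8.7],"delta_rot":[0,0,-165],"claw":0.4},{"xyz":[4.8,-11.6,8.7],"delta_rot":[0,0,-168.8],"claw":0.4},{"xyz":[4.8,-11.6,8.7],"delta_rot":[0,0,-168.8],"claw":0.4},{"xyz":[4.8,-11.6,8.7],"delta_rot":[0,0,-168.8],"claw":0.4},{"xyz":[4.8,-11.6,8.7],"delta_rot":[0,0,-168.8],"claw":0.4}]'
python3 - <<'E'
from h import *
s=r.get_state();print(s['joints'],s['tcp_pos'],s['eef_rot'])
c=cam("wrist");I=c["img"];cv2.imwrite("pics/w8.png",I);np.savez("pics/w8.npz",**{k:v for k,v in c.items() if k!="img"})
t=cam("top");cv2.imwrite("pics/top8.png",t["img"])
for P in [(.489,-.335,.02),(.4536,-.336,.01),(.3295,-.332,.01)]: print(proj(c,P))
d=cv2.inRange(I,(0,0,0),(70,70,70));d[225:]=0
for k in cv2.findContours(d,0,1)[0]:
    if cv2.contourArea(k)>100: q=cv2.minAreaRect(k);print(q,cast(c,q[0],.02),[cast(c,p,.02)[:2].round(4).tolist() for p in cv2.boxPoints(q)])
E
```

```text
time_s: 29.1
tcp_pos: [0.4897, -0.3344, 0.1512]
eef_rot: [180.0, -0.0, -2.1]
contact_force: [-1.1, -0.8, -0.7]
gripper_width: 0.0527
gripper_force: 0.0
[-1.54512769e+01  1.62813150e+01 -1.59198860e+01  3.01451802e-04
 -5.77745403e+01  1.03377860e+02] [ 0.48973172 -0.33436009  0.15118412] [ 1.79994139e+02 -2.35414115e-02 -2.07325517e+00]
[319.05575341 189.42237196]
[321.18376467 219.86298455]
[321.09100012 315.18710609]
((596.9013671875, 184.14599609375), (88.25514221191406, 18.795867919921875), 19.98310661315918) [ 0.48644836 -0.70869577  0.02      ] [[0.4954, -0.6133], [0.517, -0.621], [0.4746, -0.8481], [0.4456, -0.8374]]
((320.5, 186.5), (19.0, 69.0), 0.0) [ 0.49187741 -0.33649675  0.02      ] [[0.4566, -0.3258], [0.5258, -0.3287], [0.5252, -0.3466], [0.4559, -0.3448]]
((23.279369354248047, 155.00572204589844), (6.1558098793029785, 48.06884002685547), 74.47589111328125) [0.55613617 0.06839026 0.02      ] [[0.5591, 0.1425], [0.5622, 0.0104], [0.5542, 0.0086], [0.5497, 0.1402]]
((19.77027130126953, 120.62161254882812), (5.425166606903076, 40.77095031738281), 80.53767395019531) [0.60403972 0.06653425 0.02      ] [[0.6136, 0.1275], [0.6036, 0.0166], [0.5964, 0.0157], [0.6053, 0.1262]]
((443.93682861328125, 17.238327026367188), (8.071784973144531, 51.07718276977539), 41.423667907714844) [ 0.65997455 -0.46288909  0.02      ] [[0.6404, -0.4405], [0.6866, -0.4807], [0.6816, -0.4871], [0.6354, -0.4465]]
((394.8487854003906, 18.691707611083984), (78.98104095458984, 17.321990966796875), 39.90788650512695) [ 0.65375711 -0.41210616  0.02      ] [[0.6719, -0.3787], [0.6866, -0.3902], [0.6372, -0.4473], [0.6228, -0.4351]]
```

View pics/w8.png

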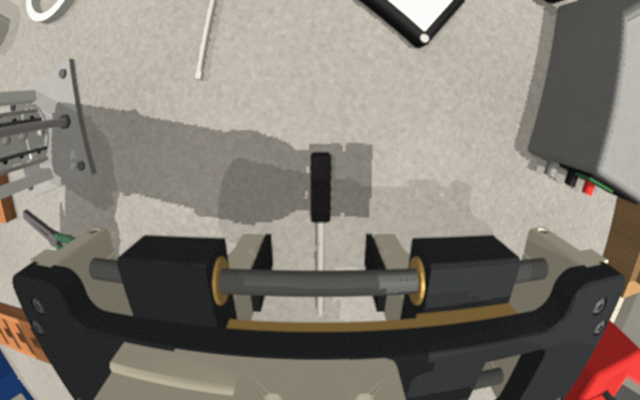

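Handle at (320,186), shaft down to (320,315), in line with the tool. Grasping it.

```bash
python3 -m crank '[{"xyz":[0,0.06,1.5],"delta_rot":[0,0,0],"claw":0.4},{"xyz":[0,0.06,3],"delta_rot":[0,0,0],"claw":0.4},{"xyz":[0,0.06,4.3],"delta_rot":[0,0,0],"claw":0.4},{"xyz":[0,0.06,4.87],"delta_rot":[0,0,0],"claw":0.4},{"xyz":[0,0.06,4.87],"delta_rot":[0,0,0],"claw":0.4},{"xyz":[0,0.06,4.87],"delta_rot":[0,0,0],"claw":1},{"xyz":[0,0.06,4.87],"delta_rot":[0,0,0],"claw":1},{"xyz":[0,0.06,4.87],"delta_rot":[0,0,0],"claw":1},{"xyz":[0,0.06,4.87],"delta_rot":[0,0,0],"claw":1},{"xyz":[0,0.06,4.87],"delta_rot":[0,0,0],"claw":1},{"xyz":[0,0.06,4.87],"delta_rot":[0,0,0],"claw":1}]' 45; python3 - <<'E'
from h import *
s=r.get_state();print(s['tcp_pos'],s['eef_rot'],s['gripper_width'],s['gripper_force'])
E
```

```text
time_s: 30.58
tcp_pos: [0.4899, -0.3362, 0.0055]
eef_rot: [180.0, -0.0, -2.0]
contact_force: [-0.2, 0.5, 5.2]
gripper_width: 0.0198
gripper_force: 45.0
[ 0.489903   -0.33622895  0.00545161] [ 1.79982319e+02 -3.38217545e-02 -2.00750408e+00] 0.019836403979625647 45.001593232154846
```

```bash
python3 -m crank '[{"xyz":[0,0,-0.7],"delta_rot":[0,0,0],"claw":1},{"xyz":[0,0,-2],"delta_rot":[0,0,0],"claw":1},{"xyz":[0,0,-4],"delta_rot":[0,0,0],"claw":1},{"xyz":[0,0,-6],"delta_rot":[0,0,0],"claw":1},{"xyz":[0,0,-7.5],"delta_rot":[0,0,0],"claw":1},{"xyz":[0,0,-8.2],"delta_rot":[0,0,0],"claw":1},{"xyz":[0,-1.5,-8.2],"delta_rot":[0,0,0],"claw":1},{"xyz":[0,-3,-8.2],"delta_rot":[0,0,0],"claw":1},{"xyz":[0,-4.5,-8.2],"delta_rot":[0,0,0],"claw":1},{"xyz":[0,-6,-8.2],"delta_rot":[0,0,0],"claw":1},{"xyz":[0,-7.2,-8.2],"delta_rot":[0,0,0],"claw":1},{"xyz":[0,-7.2,-8.2],"delta_rot":[0,0,0],"claw":1},{"xyz":[0,-7.2,-8.2],"delta_rot":[0,0,0],"claw":1},{"xyz":[0,-7.2,-8.2],"delta_rot":[0,0,0],"claw":1}]'
python3 - <<'E'
from h import *
c=cam("wrist");I=c["img"];np.savez("pics/w9.npz",**{k:v for k,v in c.items() if k!="img"});cv2.imwrite("pics/w9.png",I)
p=proj(c,(.5867,-.029,.144));print(p,c['f'],c['o'])
x,y=int(p[0])-50,max(int(p[1])-60,0);print("off",x,y)
b=cv2.resize(I[y:y+120,x:x+160],None,fx=5,fy=5,interpolation=2);cv2.imwrite("pics/c9.png",b)
E
```

```text
time_s: 32.33
tcp_pos: [0.4971, -0.1209, 0.2506]
eef_rot: [180.0, 0.0, -2.1]
contact_force: [-1.0, -0.8, -1.3]
gripper_width: 0.0197
gripper_force: 45.0
[209.93277123 101.49788653] 309.70691628693146 [ 0.57540095 -0.12366046  0.40900047]
off 159 41
```

View pics/c9.png

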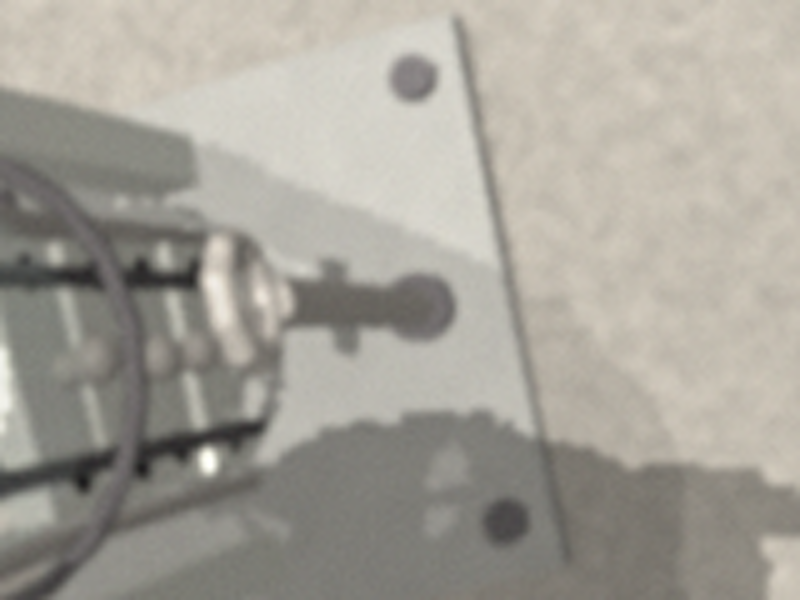

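```bash
python3 - <<'E'
from h import *
c=dict(np.load("pics/w9.npz"));c['fish']=True
f=lambda x,y,z:cast(c,(159+x/5-.4,41+y/5-.4),z)
F=f(420,305,.0115);print("foot",F)
h1,h2=f(413,77,.01),f(506,521,.01);m=(h1+h2)/2;d=h1-h2;yaw=np.degrees(np.arctan2(d[1],d[0]));print("holes",h1,h2,"mid",m,np.linalg.norm(d),yaw)
ux=np.array([np.cos(np.radians(yaw)),np.sin(np.radians(yaw)),0]);uy=np.array([-ux[1],ux[0],0])
print("top",f(214,300,.1545),f(224,232,.144),f(244,366,.144))
for e in (F,):
  for n,P in dict(c=[e[0],e[1],.144],top=[e[0],e[1],.1545],xp=np.array([e[0],e[1],.144])+ux*.0135,xm=np.array([e[0],e[1],.144])-ux*.0135,bot=[e[0],e[1],.1335]).items():
    print(n,((proj(c,P)-[159,41]+.4)*5).round(0))
E
```

```text
foot [ 0.58790106 -0.02653586  0.0115    ]
holes [ 0.64862783 -0.02698925  0.01      ] [ 0.52967249 -0.04551337  0.01      ] mid [ 0.58915016 -0.03625131  0.01      ] 0.12038902350782642 8.851201029867472
top [ 0.58787828 -0.02497616  0.1545    ] [ 0.60036227 -0.02357248  0.144     ] [ 0.57600111 -0.02581529  0.144     ]
c [243. 299.]
top [222. 299.]
xp [228. 227.]
xm [259. 373.]
bot [263. 300.]
```

Eye ring at crop (205–290, 232–366), foot at (420,305); the stacked brackets' studs point right (−y), as required. Near eye ≈ (0.588, −0.026), consistent with the mouth centre.

```bash
python3 - <<'E'
from h import *
d=np.array([-.1616,.9869,0]);e=np.array([.588,-.026,0])
T=e-.19*d;T[2]=.25;print(T,delta(T,-80.7))
E
```

```text
[ 0.618704 -0.213511  0.25    ] (array([4.16, 2.93, 0.02]), array([ 0. ,  0. , 78.6]))
```

```bash
python3 -m crank '[{"xyz":[1,1,0],"delta_rot":[0,0,0],"claw":1},{"xyz":[2,2,0],"delta_rot":[0,0,0],"claw":1},{"xyz":[3.2,2.93,0],"delta_rot":[0,0,0],"claw":1},{"xyz":[4.16,2.93,0],"delta_rot":[0,0,6],"claw":1},{"xyz":[4.16,2.93,0],"delta_rot":[0,0,15],"claw":1},{"xyz":[4.16,2.93,0.3],"delta_rot":[0,0,25],"claw":1},{"xyz":[4.16,2.93,0.8],"delta_rot":[0,0,35],"claw":1},{"xyz":[4.16,2.93,1.4],"delta_rot":[0,0,45],"claw":1},{"xyz":[4.16,2.93,2],"delta_rot":[0,0,55],"claw":1},{"xyz":[4.16,2.93,2.6],"delta_rot":[0,0,65],"claw":1},{"xyz":[4.16,2.93,3.2],"delta_rot":[0,0,74],"claw":1},{"xyz":[4.16,2.93,3.7],"delta_rot":[0,0,78.6],"claw":1},{"xyz":[4.16,2.93,3.7],"delta_rot":[0,0,78.6],"claw":1},{"xyz":[4.16,2.93,3.7],"delta_rot":[0,0,78.6],"claw":1},{"xyz":[4.16,2.93,3.7],"delta_rot":[0,0,78.6],"claw":1}]'
python3 - <<'E'
from h import *
s=r.get_state();print(s['joints'].round(1),s['tcp_pos'],s['eef_rot'])
a=cam("scene");t=cam("top");w=cam("wrist")
for n,c in(("s",a),("t",t),("w",w)): cv2.imwrite(f"pics/{n}10.png",c["img"])
e=np.array([.588,-.026,.144]);d=np.array([-.1616,.9869,0]);tip=s['tcp_pos']+.16*d+[0,0,.0045]
for c in(a,t,w): print(proj(c,e),proj(c,tip),proj(c,e-.19*d))
o=np.zeros((600,800,3),np.uint8)
q=a["img"][140:240,250:330];o[:500,:400]=cv2.resize(q,None,fx=5,fy=5,interpolation=2)
q=t["img"][140:240,320:400];o[:500,400:]=cv2.resize(q,None,fx=5,fy=5,interpolation=2)
cv2.imwrite("pics/c10.png",o)
E
```

```text
time_s: 34.25
tcp_pos: [0.6193, -0.2128, 0.1407]
eef_rot: [-179.9, -0.0, -80.6]
contact_force: [-0.2, 0.2, -1.2]
gripper_width: 0.0193
gripper_force: 45.0
[ -1.9  22.2  -8.6   0.  -59.2  11.3] [ 0.61928731 -0.21281862  0.14071777] [-1.79930370e+02 -2.43631320e-02 -8.05721817e+01]
[299.97162969 207.74288409] [292.08578485 203.20275372] [252.91054635 180.92953223]
[329.52944091 179.97011678] [338.71921342 178.44826449] [388.94643282 171.80306571]
[318.31831986 430.7530904 ] [317.60357815 415.76121224] [319.31697952 250.19683589]
```

View pics/c10.png

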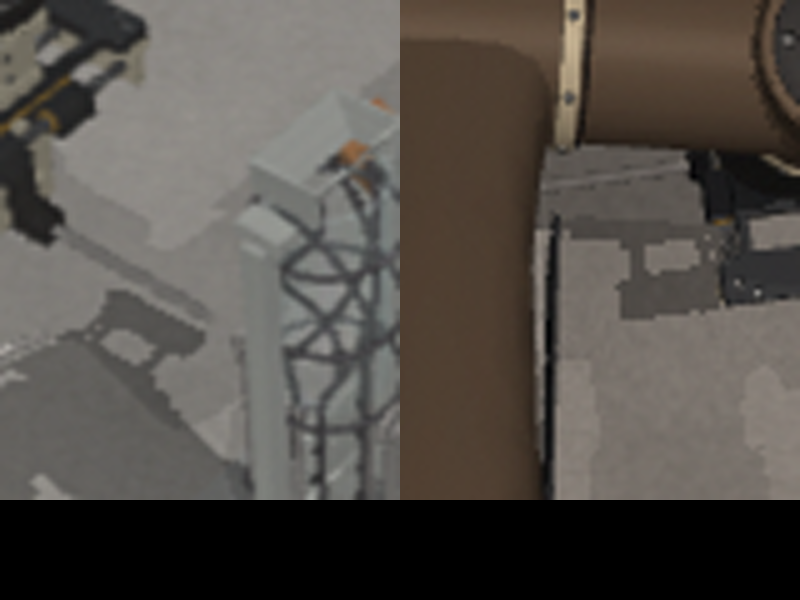

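The tip in the scene view at (292,203) px matches prediction exactly, and the shaft is level. Inserting in stages, watching the force.

```bash
python3 -m crank '[{"xyz":[0,0.02,0.03],"delta_rot":[0,0,0],"claw":1},{"xyz":[-0.4,0.02,0.03],"delta_rot":[0,0,0],"claw":1},{"xyz":[-0.7,0.02,0.03],"delta_rot":[0,0,0],"claw":1},{"xyz":[-1.0,0.02,0.03],"delta_rot":[0,0,0],"claw":1},{"xyz":[-1.2,0.02,0.03],"delta_rot":[0,0,0],"claw":1},{"xyz":[-1.4,0.02,0.03],"delta_rot":[0,0,0],"claw":1},{"xyz":[-1.4,0.02,0.03],"delta_rot":[0,0,0],"claw":1}]'
python3 - <<'E'
from h import *
s=r.get_state();print(s['tcp_pos'],s['eef_rot'],s['contact_force'],s['moment'],s['gripper_width'])
E
```

```text
time_s: 35.28
tcp_pos: [0.6114, -0.1707, 0.139]
eef_rot: [-180.0, -0.0, -80.6]
contact_force: [0.3, 0.5, -0.4]
gripper_width: 0.0195
gripper_force: 45.0
[ 0.61142501 -0.17073644  0.13904286] [-1.79995107e+02 -1.44874515e-03 -8.05890268e+01] [ 0.30506543  0.54747986 -0.42681989] [-0.04794091  0.17001872 -0.00192627] 0.01952692455477528
```

```bash
python3 -m crank '[{"xyz":[-0.4,0,0],"delta_rot":[0,0,0],"claw":1},{"xyz":[-0.8,0,0],"delta_rot":[0,0,0],"claw":1},{"xyz":[-1.2,0,0],"delta_rot":[0,0,0],"claw":1},{"xyz":[-1.6,0,0],"delta_rot":[0,0,0],"claw":1},{"xyz":[-2,0,0],"delta_rot":[0,0,0],"claw":1},{"xyz":[-2.4,0,0],"delta_rot":[0,0,0],"claw":1},{"xyz":[-2.6,0,0],"delta_rot":[0,0,0],"claw":1},{"xyz":[-2.6,0,0],"delta_rot":[0,0,0],"claw":1}]'
python3 - <<'E'
from h import *
s=r.get_state();print(s['tcp_pos'],s['eef_rot'],s['contact_force'],s['moment'])
a=cam("scene");w=cam("wrist")
o=np.zeros((500,800,3),np.uint8)
q=a["img"][140:240,260:340];o[:500,:400]=cv2.resize(q,None,fx=5,fy=5,interpolation=2)
q=w["img"][140:340,240:400];o[:500,400:]=cv2.resize(q,None,fx=2.5,fy=2.5,interpolation=2)
cv2.imwrite("pics/c11.png",o)
E
```

```text
time_s: 36.28
tcp_pos: [0.5987, -0.0938, 0.139]
eef_rot: [-180.0, -0.0, -80.6]
contact_force: [-0.2, -0.1, -0.6]
gripper_width: 0.0194
gripper_force: 45.0
[ 0.59870144 -0.09375655  0.13901882] [-1.79998255e+02 -1.56469006e-03 -8.05785351e+01] [-0.23775803 -0.12011907 -0.55080491] [-0.06460353  0.12708215 -0.02135032]
```

View pics/c11.png

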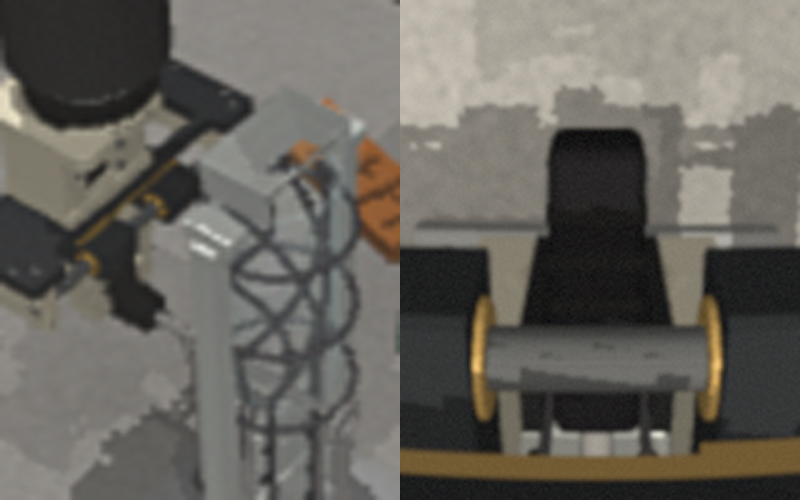

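The shaft runs centred through the near eye (wrist crop (595,445)), with no force. Advancing the last stretch.

```bash
python3 -m crank '[{"xyz":[-0.3,0,0],"delta_rot":[0,0,0],"claw":1},{"xyz":[-0.5,0,0],"delta_rot":[0,0,0],"claw":1},{"xyz":[-0.65,0,0],"delta_rot":[0,0,0],"claw":1},{"xyz":[-0.8,0,0],"delta_rot":[0,0,0],"claw":1},{"xyz":[-0.9,0,0],"delta_rot":[0,0,0],"claw":1},{"xyz":[-0.9,0,0],"delta_rot":[0,0,0],"claw":1}]'
python3 - <<'E'
from h import *
s=r.get_state();print(s['tcp_pos'],s['contact_force'],s['moment'])
E
```

```text
time_s: 37.12
tcp_pos: [0.5943, -0.0673, 0.139]
eef_rot: [-180.0, 0.0, -80.6]
contact_force: [-1.0, -0.6, -0.4]
gripper_width: 0.0196
gripper_force: 45.0
[ 0.5943039  -0.0673494   0.13900169] [-0.9557318  -0.64556623 -0.43094118] [-0.03132589  0.09412954 -0.03331033]
```

```bash
for k in 1; do python3 -m crank '[{"xyz":[-0.06,0,0],"delta_rot":[0,0,0],"claw":1},{"xyz":[-0.1,0,0],"delta_rot":[0,0,0],"claw":1},{"xyz":[-0.1,0,0],"delta_rot":[0,0,0],"claw":1}]'; done
```

```text
time_s: 37.5
tcp_pos: [0.5939, -0.0654, 0.139]
eef_rot: [180.0, -0.1, -80.6]
contact_force: [1.0, -5.4, -1.7]
gripper_width: 0.0195
gripper_force: 45.0
```

```bash
python3 -m crank '[{"xyz":[-0.05,0,0],"delta_rot":[0,0,0],"claw":1},{"xyz":[-0.05,0,0],"delta_rot":[0,0,0],"claw":1}]'
```

```text
time_s: 37.75
tcp_pos: [0.5938, -0.0652, 0.1392]
eef_rot: [180.0, -0.2, -80.6]
contact_force: [2.3, -11.7, -3.3]
gripper_width: 0.0196
gripper_force: 45.0
```

Handle is firmly against the eye (12 N along −y). Release and retreat upward and back.

```bash
python3 -m crank '[{"xyz":[-0.1,0,0],"delta_rot":[0,0,0],"claw":0.85},{"xyz":[-0.1,0,0],"delta_rot":[0,0,0],"claw":0.6},{"xyz":[-0.1,0,0],"delta_rot":[0,0,0],"claw":0.4},{"xyz":[-0.1,0,0],"delta_rot":[0,0,0],"claw":0.4},{"xyz":[-0.1,0,0],"delta_rot":[0,0,0],"claw":0.4},{"xyz":[-0.1,0,-1],"delta_rot":[0,0,0],"claw":0.4},{"xyz":[-0.1,0,-2.5],"delta_rot":[0,0,0],"claw":0.4},{"xyz":[0.5,0,-4],"delta_rot":[0,0,0],"claw":0.4},{"xyz":[2.5,0,-4],"delta_rot":[0,0,0],"claw":0.4},{"xyz":[4,0,-4],"delta_rot":[0,0,0],"claw":0.4},{"xyz":[4,0,-4],"delta_rot":[0,0,0],"claw":0.4},{"xyz":[4,0,-4],"delta_rot":[0,0,0],"claw":0.4}]'
python3 - <<'E'
from h import *
a=cam("scene")["img"];w=cam("wrist");t=cam("top")["img"]
e=np.array([.588,-.026,.144]);d=np.array([-.1616,.9869,0])
print([proj(w,e-k*d).round(0).tolist() for k in(.003,.073)])
o=np.zeros((600,800,3),np.uint8)
o[:600,:360]=cv2.resize(a[130:280,270:360],None,fx=4,fy=4,interpolation=2)
o[:300,370:]=cv2.resize(w["img"],None,fx=.67,fy=.75,interpolation=2)[:300,:430]
o[310:600,370:800]=cv2.resize(t,None,fx=1,fy=1)[90:380,170:600]
cv2.imwrite("pics/c12.png",o)
E
```

```text
time_s: 39.25
tcp_pos: [0.613, -0.1814, 0.2587]
eef_rot: [180.0, 0.0, -80.6]
contact_force: [-0.0, -0.4, -0.5]
gripper_width: 0.0522
gripper_force: 0.0
[[318.0, 325.0], [318.0, 273.0]]Traceback (most recent call last):
  File "<stdin>", line 7, in <module>
ValueError: could not broadcast input array from shape (300,429,3) into shape (300,430,3)
```

```bash
python3 -m crank '[{"xyz":[0,0,-0.5],"delta_rot":[0,0,-10],"claw":0.4},{"xyz":[0,0,-0.5],"delta_rot":[0,0,-20],"claw":0.4},{"xyz":[0,0,-0.5],"delta_rot":[0,0,-30],"claw":0.4},{"xyz":[0,0,-0.5],"delta_rot":[0,0,-40],"claw":0.4},{"xyz":[0,0,-0.5],"delta_rot":[0,0,-50],"claw":0.4},{"xyz":[0,0,-0.5],"delta_rot":[0,0,-60],"claw":0.4},{"xyz":[0,0,-0.5],"delta_rot":[0,0,-70],"claw":0.4},{"xyz":[0,0,-0.5],"delta_rot":[0,0,-78.6],"claw":0.4},{"xyz":[0,1.8,-0.5],"delta_rot":[0,0,-78.6],"claw":0.4},{"xyz":[0,3.6,-0.5],"delta_rot":[0,0,-78.6],"claw":0.4},{"xyz":[0,3.6,-0.5],"delta_rot":[0,0,-78.6],"claw":0.4},{"xyz":[0,3.6,-0.5],"delta_rot":[0,0,-78.6],"claw":0.4}]'
python3 - <<'E'
from h import *
w=cam("wrist");I=w["img"];cv2.imwrite("pics/w13.png",I);np.savez("pics/w13.npz",**{k:v for k,v in w.items() if k!="img"})
e=np.array([.588,-.026,.144]);d=np.array([-.1616,.9869,0])
for n,k in dict(shoulder=.003,end=.073).items(): print(n,proj(w,e-k*d+[0,0,.01]).round(1),(e-k*d).round(4))
m=cv2.inRange(I,(0,0,0),(55,55,55));m[225:]=0
for q in cv2.findContours(m,0,1)[0]:
    if cv2.contourArea(q)>150: R_=cv2.minAreaRect(q);print(R_,[cast(w,p,.152)[:2].round(4).tolist() for p in cv2.boxPoints(R_)])
s=cam("scene");c=s["img"];print("scene shoulder/end",proj(s,e-.003*d),proj(s,e-.073*d))
m=cv2.inRange(c,(0,0,0),(55,55,55))
for q in cv2.findContours(m[140:240,230:320],0,1,offset=(230,140))[0]:
    if cv2.contourArea(q)>20: print("scene",cv2.boundingRect(q),cv2.contourArea(q),cv2.minAreaRect(q))
f=proj(s,e+.117*d);print("tip px",f)
E
```

```text
time_s: 40.9
tcp_pos: [0.5069, -0.1986, 0.2748]
eef_rot: [180.0, -0.1, -2.0]
contact_force: [1.1, 0.3, 0.5]
gripper_width: 0.0528
gripper_force: 0.0
shoulder [145.1 119. ] [ 0.5885 -0.029   0.144 ]
end [206.5  99.1] [ 0.5998 -0.098   0.144 ]
((591.6500244140625, 174.5500030517578), (57.86967468261719, 12.016654968261719), 18.43494987487793) [[0.5236, -0.4859], [0.5373, -0.4904], [0.5152, -0.6231], [0.4987, -0.6176]]
((181.8717803955078, 109.1126937866211), (20.613956451416016, 66.77903747558594), 75.25643920898438) [[0.5997, -0.0311], [0.6074, -0.1028], [0.5881, -0.1069], [0.5789, -0.0354]]
((458.6410217285156, 54.862545013427734), (67.21451568603516, 10.34620189666748), 45.725223541259766) [[0.6558, -0.309], [0.664, -0.3171], [0.6206, -0.3671], [0.6125, -0.3582]]
((453.4470520019531, 16.31174659729004), (6.941774368286133, 33.949615478515625), 40.60129928588867) [[0.6643, -0.3181], [0.6952, -0.3444], [0.6911, -0.3499], [0.6603, -0.3233]]
((566.5, 23.5), (47.0, 87.0), 90.0) [[0.7123, -0.4229], [0.7603, -0.5926], [0.6895, -0.5786], [0.6571, -0.4168]]
((26.5, 38.5), (77.0, 53.0), 90.0) [[0.8179, 0.257], [0.7626, 0.1162], [0.6598, 0.11], [0.6917, 0.2411]]
scene shoulder/end [299.17697208 207.29012286] [281.12475565 197.00475762]
scene (279, 195, 19, 15) 128.5 ((288.0127258300781, 201.64329528808594), (19.313703536987305, 8.140486717224121), 28.610458374023438)
tip px [332.40836591 226.22392108]
```

```bash
python3 - <<'E'
from h import *
w=dict(np.load("pics/w13.npz"));w['fish']=True
g=cv2.cvtColor(cv2.imread("pics/w13.png"),cv2.COLOR_BGR2GRAY).astype(np.float32)
e=np.array([.588,-.026,.144]);d=np.array([-.1616,.9869,0]);ux=np.array([.9869,.1616,0])
for off in(-.012,-.007,0,.007,.012):
    k=np.arange(-.020,.016,.001)
    P=np.array([proj(w,e+t*d+off*ux+[0,0,.008]) for t in k],np.float32)
    print(off,cv2.remap(g,P[:,0].copy(),P[:,1].copy(),1).ravel().astype(int).tolist())
E
```

```text
-0.012 [81, 82, 83, 81, 88, 91, 93, 97, 98, 98, 96, 95, 96, 99, 105, 109, 115, 123, 136, 141, 141, 134, 123, 117, 113, 113, 115, 114, 116, 116, 115, 118, 116, 116, 117, 116]
-0.007 [46, 47, 48, 48, 50, 43, 40, 40, 39, 35, 34, 35, 43, 63, 88, 104, 109, 119, 135, 151, 165, 171, 167, 155, 137, 129, 127, 126, 125, 122, 118, 115, 111, 104, 99, 98]
0 [42, 45, 48, 48, 49, 50, 50, 49, 51, 49, 45, 43, 47, 84, 128, 151, 148, 134, 132, 147, 174, 203, 211, 207, 197, 192, 194, 197, 200, 201, 199, 197, 194, 183, 160, 143]
0.007 [45, 47, 46, 46, 47, 46, 44, 45, 45, 39, 44, 48, 54, 64, 77, 92, 112, 134, 158, 175, 183, 181, 167, 137, 113, 98, 95, 96, 101, 103, 108, 111, 112, 114, 115, 117]
0.012 [95, 92, 94, 97, 99, 101, 103, 112, 134, 169, 180, 166, 142, 123, 123, 123, 123, 122, 119, 121, 124, 121, 114, 108, 105, 100, 93, 81, 63, 47, 42, 46, 53, 54, 54, 51]
```

The handle is in the eye line at the predicted place (scene box 279–298 px), but a gap of a few mm at the eye can't be excluded. I'll give its end a gentle nudge with closed fingers.

```bash
python3 - <<'E'
from h import *
print(delta([.6066,-.1395,.26],-80.7),delta([.6066,-.1395,.13],-80.7))
E
```

```text
(array([ 3.24, -2.08,  0.47]), array([-0. , -0. , 78.7])) (array([ 3.24, -2.08,  4.8 ]), array([-0. , -0. , 78.7]))
```

```bash
python3 -m crank '[{"xyz":[1.6,-1,0],"delta_rot":[0,0,10],"claw":1},{"xyz":[3.24,-2.08,0],"delta_rot":[0,0,20],"claw":1},{"xyz":[3.24,-2.08,0],"delta_rot":[0,0,30],"claw":1},{"xyz":[3.24,-2.08,0],"delta_rot":[0,0,40],"claw":1},{"xyz":[3.24,-2.08,0],"delta_rot":[0,0,50],"claw":1},{"xyz":[3.24,-2.08,0],"delta_rot":[0,0,60],"claw":1},{"xyz":[3.24,-2.08,0],"delta_rot":[0,0,70],"claw":1},{"xyz":[3.24,-2.08,0],"delta_rot":[0,0,78.7],"claw":1},{"xyz":[3.24,-2.08,1.5],"delta_rot":[0,0,78.7],"claw":1},{"xyz":[3.24,-2.08,3],"delta_rot":[0,0,78.7],"claw":1},{"xyz":[3.24,-2.08,4.4],"delta_rot":[0,0,78.7],"claw":1},{"xyz":[3.24,-2.08,4.8],"delta_rot":[0,0,78.7],"claw":1},{"xyz":[3.24,-2.08,4.8],"delta_rot":[0,0,78.7],"claw":1},{"xyz":[3.24,-2.08,4.8],"delta_rot":[0,0,78.7],"claw":1}]' 10
```

```text
time_s: 42.75
tcp_pos: [0.6074, -0.1402, 0.1317]
eef_rot: [-179.9, -0.0, -80.7]
contact_force: [0.1, -0.1, 0.9]
gripper_width: 0.0007
gripper_force: 0.0
```

```bash
python3 -m crank '[{"xyz":[-0.2,0,0],"delta_rot":[0,0,0],"claw":1},{"xyz":[-0.4,0,0],"delta_rot":[0,0,0],"claw":1},{"xyz":[-0.6,0,0],"delta_rot":[0,0,0],"claw":1},{"xyz":[-0.7,0,0],"delta_rot":[0,0,0],"claw":1},{"xyz":[-0.7,0,0],"delta_rot":[0,0,0],"claw":1}]'
```

```text
time_s: 43.38
tcp_pos: [0.6025, -0.1192, 0.1301]
eef_rot: [-180.0, -0.0, -80.7]
contact_force: [-0.2, -0.0, -0.4]
gripper_width: 0.0006
gripper_force: 0.0
```

```bash
python3 -m crank '[{"xyz":[-0.07,0,0],"delta_rot":[0,0,0],"claw":1},{"xyz":[-0.12,0,0],"delta_rot":[0,0,0],"claw":1},{"xyz":[-0.12,0,0],"delta_rot":[0,0,0],"claw":1}]'
```

```text
time_s: 43.75
tcp_pos: [0.6019, -0.1159, 0.1299]
eef_rot: [180.0, 0.0, -80.7]
contact_force: [-0.5, 0.3, -0.4]
gripper_width: 0.0
gripper_force: 0.0
```

```bash
python3 -m crank '[{"xyz":[-0.05,0,0],"delta_rot":[0,0,0],"claw":1},{"xyz":[-0.1,0,0],"delta_rot":[0,0,0],"claw":1},{"xyz":[-0.1,0,0],"delta_rot":[0,0,0],"claw":1}]'
```

```text
time_s: 44.12
tcp_pos: [0.6014, -0.1129, 0.13]
eef_rot: [180.0, -0.0, -80.7]
contact_force: [-1.0, -0.4, 0.2]
gripper_width: 0.0005
gripper_force: 0.0
```

```bash
python3 -m crank '[{"xyz":[-0.05,0,0],"delta_rot":[0,0,0],"claw":1},{"xyz":[-0.08,0,0],"delta_rot":[0,0,0],"claw":1},{"xyz":[-0.08,0,0],"delta_rot":[0,0,0],"claw":1}]'
```

```text
time_s: 44.5
tcp_pos: [0.6011, -0.1107, 0.1301]
eef_rot: [-180.0, -0.0, -80.7]
contact_force: [0.3, -0.7, 0.9]
gripper_width: 0.0004
gripper_force: 0.5
```

```bash
python3 -m crank '[{"xyz":[-0.05,0,0],"delta_rot":[0,0,0],"claw":1},{"xyz":[-0.06,0,0],"delta_rot":[0,0,0],"claw":1},{"xyz":[-0.06,0,0],"delta_rot":[0,0,0],"claw":1}]'
```

```text
time_s: 44.88
tcp_pos: [0.6012, -0.1102, 0.1306]
eef_rot: [-180.0, -0.1, -80.7]
contact_force: [1.1, -8.2, 2.4]
gripper_width: 0.0005
gripper_force: 3.9
```

Firm contact at exactly the expected depth: the handle sits against the eye. Retreat.

```bash
python3 -m crank '[{"xyz":[0.3,0,0],"delta_rot":[0,0,0],"claw":1},{"xyz":[1.2,0,0],"delta_rot":[0,0,0],"claw":1},{"xyz":[2,0,-1.5],"delta_rot":[0,0,0],"claw":1},{"xyz":[3,0,-3.5],"delta_rot":[0,0,0],"claw":1},{"xyz":[4,0,-5],"delta_rot":[0,0,0],"claw":1},{"xyz":[4,0,-5],"delta_rot":[0,0,0],"claw":1},{"xyz":[4,0,-5],"delta_rot":[0,0,0],"claw":1},{"xyz":[4,0,-5],"delta_rot":[0,0,0],"claw":1}]'
python3 - <<'E'
from h import *
c=cam("scene")["img"]
m=cv2.inRange(c,(0,0,0),(55,55,55))
for q in cv2.findContours(m[180:240,260:320],0,1,offset=(260,180))[0]:
    if cv2.contourArea(q)>20: print("scene",cv2.boundingRect(q),cv2.minAreaRect(q))
d=cv2.absdiff(c,cv2.imread("pics/scene0.png")).max(2)
for n,(y,x) in dict(tuba=(305,293),tubb=(245,228),bezel=(278,258),driver=(218,232),pliers=(220,348)).items(): print(n,d[y-12:y+12,x-12:x+12].mean())
print(job.close_job())
E
```

```text
time_s: 45.88
tcp_pos: [0.6195, -0.2266, 0.2784]
eef_rot: [179.9, 0.1, -80.7]
contact_force: [0.1, 0.3, 0.3]
gripper_width: 0.0003
gripper_force: 0.0
scene (280, 195, 18, 15) ((288.20001220703125, 202.1000213623047), (19.230182647705078, 8.049844741821289), 26.56505012512207)
tuba 9.5625
tubb 8.472222222222221
bezel 6.767361111111111
driver 7.15625
pliers 13.140625
the job is handed in; nothing more can be done
None
```

All four brackets went down through the guide and stand in the magazine with their studs to −y, and the keeper pin is in from the near (−y) eye with its handle pressed against it; I let go and handed the job in at about 46 s, though I inferred the pin's passage through the far eye from its depth and did not see it.

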